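# Stack a battery cell module in its assembly nest

## Robot

A 7-joint arm with a two-finger parallel gripper is mounted at the origin on the work surface. World frame = base frame: x ahead of the robot, y to its left, z up, the work surface at z = 0. Lengths are in mm, angles in rad, forces in N, time in s.
With the tool pointing down it reaches from about 400 to 875 mm from the base axis. Payload 4.4 kg.
Tool frame: the origin (TCP) lies on the centre line of the jaws, within the pads' length; the fingertips stand 25 mm ahead of it and the grasp point (between the pads) lies 6 mm ahead of it; z points along the fingers, x is the direction in which the jaws open and shut, and the axes are right-handed (so a half turn about z gives the same grasp; the last joint's range is limited). The gripper opens to 85 mm and grips with 20 to 120 N. Pads are 22 mm wide; open, the fingers measure 114 mm over their backs; the gripper's body (76 mm by 85 mm) begins 54 mm behind the grasp point. The pads swing forward as they close: fully open they stand 13 mm farther back than shut.
Start: joints at [-1.38, 0.628, 0.038, 1.517, -0.027, 0.996, -0.02], TCP at [165.066, 628.706, 219.213] pointing down, gripper open.
Joint ranges: [-3.06, 3.06], [-0.37, 2.12], [-1.25, 1.32], [0.18, 2.47], [-1.1, 4.24], [0.23, 1.98], [-2.94, 2.94]. Speed limits (rad/s): [2.57, 2.57, 3.14, 3.14, 3.14, 3.14, 3.14].

## Interface

Orientations are given as [roll, pitch, yaw] about the fixed x, y, z axes, in that order (R = Rz(yaw) Ry(pitch) Rx(roll)).
In Python, from cell import ctrl, cams gives the robot as it stands. The module is installed in compiled form; this text tells all that it offers.
- The arm moves only by the tool step_arm, never from a script. Its arguments are lists of equal length, an entry for each row: "linear": the shift along the tool's x, y, z in mm, a list of three; "yaw": the turn about the tool's z in rad; "gripper": the opening, from -1 (shut) to 1 (fully open). A call has 1 to 8 rows; each row is the pose to reach, as a shift and turn from the pose commanded when the call began, along the tool's axes at that moment; what a row does not reach only later rows make up. A row lasts 1/12 s, in which the tool goes at most 41.7 mm and 7.16 degrees, less where a joint would pass 70% of its speed; a pose out of reach is approached as far as the arm can. A call with a gripper value outside its range is refused whole. The fingers move at their own pace and stop on an object; the grip force is fixed at half the most. Time passes only in rows, so rows that repeat a pose let the fingers close. It gives the time, the measured TCP pose, the force and the opening at its end, in the units of the state.
- ctrl.read_state(): the state, without advancing time (a new reading comes with each control period).
- cams.get_image(name): name is "side" or "top" or "wrist"; returns a dict with "frame" (480x640x3 uint8, red, green, blue), "depth" (480x640 float32, mm along the optical axis (not along the pixel's ray), 0 where there is no reading), "intrinsics" (3x3 intrinsics, pixels), "k1" (the pictures are not rectified: a ray, as slopes to the right and down, at radius r is drawn at 1 + k1 r^2 times it, then the intrinsics apply), "cam_to_world" (4x4, takes a point from camera to world coordinates). Camera axes: x right, y down, z forward; pixel columns grow to the right and rows downward; lengths in mm; the calibration is good to about 2 mm. A picture is of the moment at which its call begins.
- ctrl.finish_job(): hands the job in, once; it reports no verdict.
Trained networks look in the newest picture that a camera, given by its name, has taken for a name from the list of things; names that differ only in an ending like _2 or _b are one class to them, and where a whole thing is asked for, a point or a joint stands for the part that bears it (a point fixed in the world has none). Each returns a list of dicts, best first, with "conf" (0 to 1); they miss things now and then, are a little off and sometimes report something else, mostly with a low value. They report only what shows in the picture. A call takes as long as a camera call. They do not tell look-alikes from the thing itself.
- cams.regions_of(camera, name): "pixels" (480x640 bool, what is visible of it) and "pixel" ([column, row] in pixels, amid what is visible of it).
The state is a dict: "clock": time; "qpos": joint angles; "qd": joint speeds; "tau": joint torques, N m; "eef_pos": TCP position; "tool_rot": TCP orientation; "force": force on the tool from outside, world axes, zero at the start; "torque": the same for the moment, N m; "width": finger opening in mm.
Only numpy, scipy, OpenCV 4.12 (cv2) and the standard library are available. Lean on these libraries where they do the work, as an engineer would, in place of code of your own. Each camera call takes 0.05 s, during which the arm holds its last target.

## Task

Build up the battery module in the assembly nest, ready for welding: first the plain collector plate flat on the nest's rest bars, then the cell block upright on it, then the collector plate with the two studs on top with its studs up, and last the hold-down frame on that, between the studs. Set each piece squarely over the one below, in line with the nest, and let go of it before fetching the next; never drop or tip over the cell block, and leave the multimeter, screwdriver and tape roll where they lie.

Things in the scene. Friction and masses are not known exactly. Their poses are not given: they have to be found in the camera images.
- nest: Fixed assembly nest: aluminium plate 176 x 84 x 12 mm (x, y, z) with two white rest bars across it at x = +-35 mm, tops 20 mm above the bench, and eight 10 mm steel dowels with tapered noses, tops at 54 mm: x = +-48, y = +-31 mm and x = +-71, y = +-12 mm (4 mm play round a 124 x 44 mm piece; middle of the long sides free for fingers). Origin: centre of its underside. Ends alike.
- nest_seat (a point): The centre of the nest's seat, level with the tops of the rest bars (20 mm above the bench, straight above the nest's origin); its axes are those of the nest.
- lower_collector: Plain collector plate: black frame 124 x 44 mm (x, y), 10 mm thick, with a bright metal sheet with twelve dimples (2 rows of 6) let into its top; no studs, no tongues. 90 g. Lies flat on the bench, dimples up; grasp across its 44 mm width. Origin: centre of the underside; z up, x along its length. Ends alike.
- cell_block: Cell block: twelve upright cylindrical cells (2 rows of 6) in black holders top and bottom, 124 x 44 mm (x, y), 70 mm high, 0.5 to 0.8 kg, standing upright on the bench. Flat sides 44 mm apart to grasp across y at the middle, where a 50 mm long black panel runs the full height. Origin: centre of the underside; z up, x along its length. Ends alike.
- upper_collector: Collector plate with studs: frame as the plain one (124 x 44 x 10 mm, bright dimpled top), plus at each end a 22 mm wide metal tongue out to x = +-80 mm (6 mm above the frame's underside) with an upright brass stud, 8 mm thick, top 27 mm above the underside, at x = +-71 mm. 110 g. Lies studs up; grasp across 44 mm. Origin: centre of the frame's underside; z up, x along its length. Ends alike.
- hold_down: Hold-down frame (welding mask): aluminium, 116 x 40 mm (x, y), 8 mm thick, twelve windows, with a black bar handle along x: 80 mm long, 12 mm wide, 30 to 42 mm above the underside, on posts at x = +-30 mm. 0.24 to 0.39 kg. Grasp the bar from above across its 12 mm. Origin: centre of the underside; z up, x along its length. Ends alike. It clears the studs by about 9 mm at each end.
- multimeter: Bystander: grey handheld multimeter lying on its back, 75 x 150 mm, 42 mm high with its dial. Origin: centre of the underside. Leave alone.
- screwdriver: Bystander: screwdriver with a black handle, about 200 mm long, lying on the bench beyond the parts. Origin: under the tool, on the bench; x along its length. Leave alone.
- tape_roll: Bystander: roll of amber tape lying flat, 96 mm diameter, 19 mm high, open in the middle. Origin: centre of the underside. Leave alone.
There are look-alikes about, which are no part of the job. Leave any green look-alike of the cell_block alone. There is more than one size of the lower_collector; the job needs the smaller.

How it is judged:
By the outcome, as a careful person would: the job done as asked, in the order asked, and still so for the second after the job is handed in, with the robot touching nothing.
It also fails if it takes over 122 s, if anything falls off the work surface, if the arm or the gripper's body presses on something with over 40 N, if the wrist force passes 120 N, or if a joint passes its speed limit or range.

## Working session

There is one attempt and no reset: what is moved stays moved. The work goes in short steps, Python scripts to look and compute and a tool call to move; the robot and the scene stay as the last step left them, time stands still between calls to the robot, and variables do not carry over. Pictures are saved under pics/ and viewed, and the job is handed in when it is done.

Besides the shell and the picture viewer there is one more tool, called after "Emit:" by a JSON object that holds its "fn" and its "kwargs", one argument or row to a line. step_arm: Moves the arm, as the interface text tells. Its arguments: {"type":"object","properties":{"linear":{"type":"array"},"yaw":{"type":"array"},"gripper":{"type":"array"}},"required":["linear","yaw","gripper"]}

```bash
mkdir -p pics; ls; python3 - <<'E'
from cell import ctrl,cams
import cv2
print(ctrl.read_state())
for n in ("top","side"):
    d=cams.get_image(n); cv2.imwrite(f"pics/{n}0.png",d["frame"][:,:,::-1]); print(n,d["intrinsics"],d["k1"],d["cam_to_world"])
E
```

```text
pics
{'clock': 0.0, 'qpos': array([-1.3798277 ,  0.62934943,  0.03846938,  1.5184001 , -0.02694993,
        0.99628001, -0.02001192]), 'qd': array([ 1.83302167e-03,  9.52745289e-04,  1.44346463e-05,  9.99965671e-04,
       -2.98313417e-04, -6.63925207e-04,  1.52808031e-03]), 'tau': array([-1.16299310e-03, -5.63385558e+01,  1.22559540e+00, -1.93431705e+01,
        1.09580549e-02,  1.06716086e-02,  1.16001169e-05]), 'eef_pos': array([164.90766964, 628.05114143, 218.27721719]), 'tool_rot': array([3.14150844e+00, 1.91679043e-03, 1.31402003e+00]), 'force': array([-0.26527714,  0.07268009, -1.12351013]), 'torque': array([0.03745985, 0.01412624, 0.03929805]), 'width': 85.07121868113752}
top [[532.33392303   0.         324.14575312]
 [  0.         532.33392303 239.6790253 ]
 [  0.           0.           1.        ]] -0.16283413545790554 [[ 1.46832698e-02 -9.93696519e-01  1.11137884e-01  3.84399112e+02]
 [-9.99891370e-01 -1.47350773e-02  3.55231976e-04  3.57168174e+01]
 [ 1.28463253e-03 -1.11131027e-01 -9.93804933e-01  1.26704175e+03]
 [ 0.00000000e+00  0.00000000e+00  0.00000000e+00  1.00000000e+00]]
side [[455.85945568   0.         315.33972935]
 [  0.         455.85945568 237.53437664]
 [  0.           0.           1.        ]] -0.05589960288792497 [[-9.48822478e-01 -1.91458221e-01  2.51156634e-01  3.05187820e+02]
 [-3.15578972e-01  6.05207098e-01 -7.30844909e-01  6.62239745e+02]
 [-1.20755110e-02 -7.72701830e-01 -6.34654287e-01  6.10830690e+02]
 [ 0.00000000e+00  0.00000000e+00  0.00000000e+00  1.00000000e+00]]
```

View pics/top0.png

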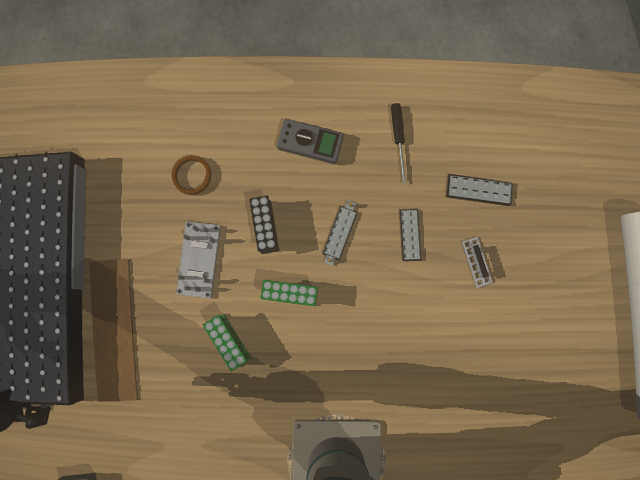

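View pics/side0.png

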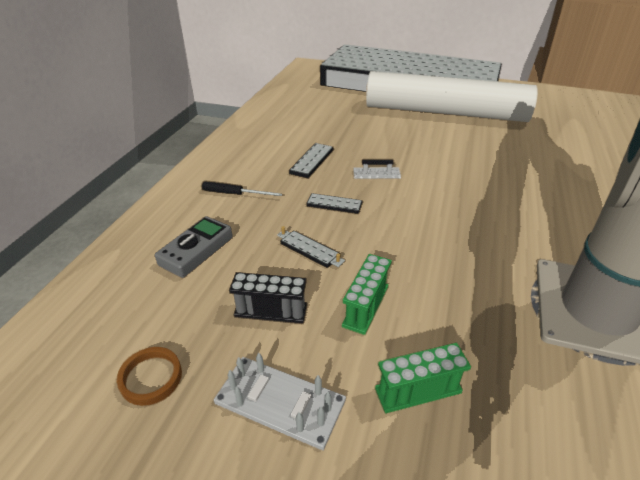

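```bash
cat > h.py <<'E'
from cell import ctrl,cams
import cv2, numpy as np
def rays(d,uv):
    K=d["intrinsics"]; uv=np.asarray(uv,float).reshape(-1,2)
    x=(uv-[K[0,2],K[1,2]])/[K[0,0],K[1,1]]; s=x.copy()
    for _ in range(10): s=x/(1+d["k1"]*(s**2).sum(1,keepdims=True))
    return np.c_[s,np.ones(len(s))]
def at_z(d,uv,z):
    T=d["cam_to_world"]; r=rays(d,uv)@T[:3,:3].T; o=T[:3,3]
    return o+r*((z-o[2])/r[:,2])[:,None]
def cloud(d,mask):
    v,u=np.nonzero(mask&(d["depth"]>0)); p=rays(d,np.c_[u,v])*d["depth"][v,u][:,None]
    T=d["cam_to_world"]; return p@T[:3,:3].T+T[:3,3], np.c_[u,v]
def proj(d,P):
    T=d["cam_to_world"]; p=(np.asarray(P,float).reshape(-1,3)-T[:3,3])@T[:3,:3]
    s=p[:,:2]/p[:,2:]; s=s*(1+d["k1"]*(s**2).sum(1,keepdims=True)); K=d["intrinsics"]
    return s*[K[0,0],K[1,1]]+[K[0,2],K[1,2]]
def rect(P):
    (c,(w,h),a)=cv2.minAreaRect(P[:,:2].astype(np.float32)*1.0)
    a=np.radians(a)
    if h>w: w,h=h,w; a+=np.pi/2
    a=(a+np.pi/2)%np.pi-np.pi/2
    return np.round(c,1),round(float(a),4),round(w,1),round(h,1)
E
cat > m.py <<'E'
from h import *
import sys
cam=sys.argv[1]; d=cams.get_image(cam)
H=dict(nest=54,lower_collector=10,cell_block=70,upper_collector=10,hold_down=8)
for n in sys.argv[2:]:
    for r in cams.regions_of(cam,n):
        m=r["pixels"]; P,uv=cloud(d,m)
        if len(P)<30: continue
        h=np.percentile(P[:,2],95)
        zs=H[n]; v,u=np.nonzero(m)
        Q=P[abs(P[:,2]-zs)<6]
        print(n,round(r["conf"],2),r["pixel"],m.sum(),"h95",round(h,1),"topband",rect(Q) if len(Q)>20 else None,"all",rect(P))
E
python3 m.py top nest lower_collector cell_block upper_collector hold_down
```

```text
nest 0.16 [264.8, 223.6] 1212 h95 74.6 topband None all (array([562.3, 181.7]), 0.1834, 140.6, 53.5)
lower_collector 0.98 [408.2, 231.3] 972 h95 15.2 topband (array([ 541.2, -167.9]), 0.0635, 124.1, 44.8) all (array([ 541. , -167.9]), 0.0635, 124.4, 44.8)
lower_collector 0.81 [475.6, 188.4] 1500 h95 18.3 topband (array([ 654. , -338.9]), 1.4605, 159.4, 60.1) all (array([ 654.1, -338.9]), 1.4651, 159.6, 60.0)
cell_block 0.88 [263.4, 223.8] 1201 h95 74.6 topband (array([555.4, 176.6]), 0.1956, 125.6, 44.7) all (array([554.7, 180.7]), 0.189, 125.5, 53.6)
cell_block 0.74 [290.1, 292.3] 1080 h95 75.0 topband (array([398.2, 113.7]), 1.4559, 124.1, 44.1) all (array([398.2, 113.7]), 1.4559, 124.1, 44.1)
cell_block 0.69 [225.9, 343.3] 1407 h95 74.7 topband (array([283., 256.]), 0.5746, 125.0, 46.3) all (array([281.9, 265. ]), 0.5639, 134.2, 63.5)
upper_collector 0.72 [341.9, 231.6] 1181 h95 15.6 topband (array([ 5.443e+02, -3.000e-01]), -0.3425, 160.2, 46.0) all (array([544.5,  -1.2]), -0.3498, 165.8, 47.8)
hold_down 0.97 [475.9, 260.2] 726 h95 44.5 topband (array([ 478.8, -332.5]), 0.3098, 115.3, 45.5) all (array([ 479.1, -333.2]), 0.3098, 115.4, 47.0)
```

```bash
python3 m.py side nest; python3 m.py top nest; python3 - <<'E'
from h import *
d=cams.get_image("top"); f=d["frame"][:,:,::-1]
a=cv2.resize(f[200:320,160:340],None,fx=4,fy=4); cv2.imwrite("pics/cropA.png",a)
b=cv2.resize(f[160:300,310:520],None,fx=3.6,fy=3.6); cv2.imwrite("pics/cropB.png",b)
s=cams.get_image("side")
for n,dd in(("top",d),("side",s)):print(n,at_z(dd,[[197,258]],12))
E
```

```text
nest 0.58 [282.1, 402.6] 6873 h95 41.5 topband (array([476.4, 338.3]), -0.1089, 148.5, 66.9) all (array([481.2, 333. ]), -0.1018, 187.8, 93.5)
nest 0.56 [197.2, 256.9] 2649 h95 35.7 topband (array([472.3, 335.4]), -0.1097, 150.1, 68.4) all (array([474.4, 339.7]), -0.0899, 179.4, 91.7)
top [[476.28257279 338.78822151  12.        ]]
side [[745.37391713 103.85999511  12.        ]]
```

View pics/cropA.png

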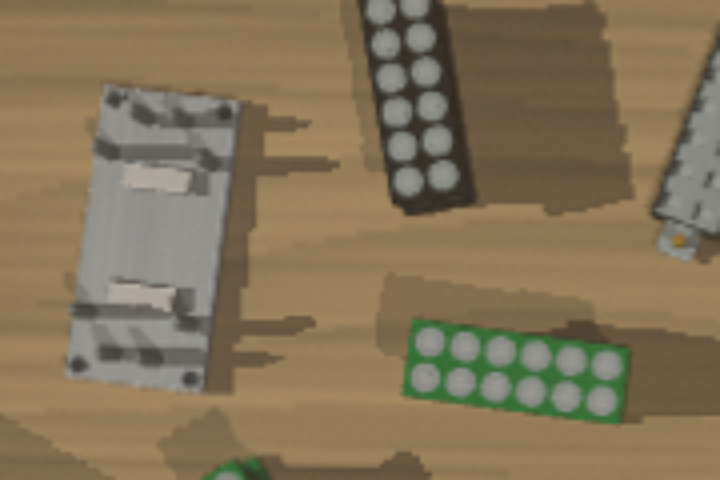

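View pics/cropB.png

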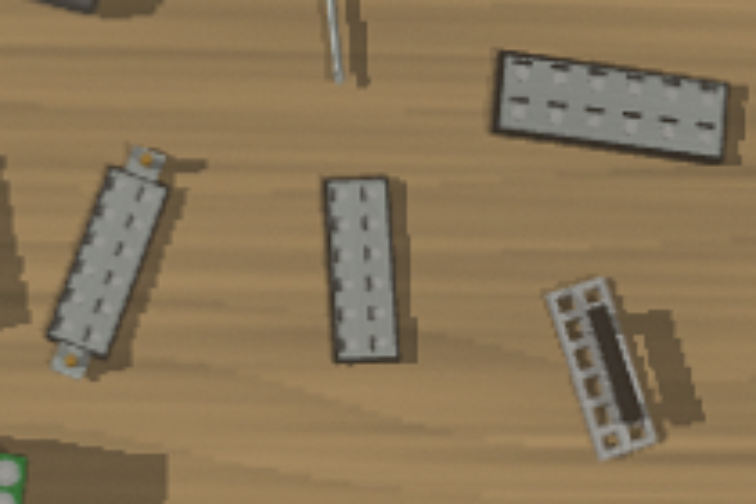

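```bash
cat >> h.py <<'E'
def plan(x,y,z,yaw):
    s=ctrl.read_state(); p=s["eef_pos"]; r,pt,yw=s["tool_rot"]
    cx,sx=np.cos(yw),np.sin(yw)
    dx,dy,dz=np.array([x,y,z])-p
    l=[cx*dx+sx*dy, sx*dx-cx*dy, -dz]
    t=-((yaw-yw+np.pi)%(2*np.pi)-np.pi)
    n=max(np.linalg.norm(l)/41.7,abs(t)/.125)
    print("linear",np.round(l,1),"yaw",round(t,3),"rows>=",round(n,1),"| now",p.round(1),round(yw,4))
E
python3 -c "
from h import *
plan(475,337,260,1.47)"
```

```text
linear [-203.4  373.8  -40.7] yaw -0.156 rows>= 10.3 | now [165.1 628.7 219.3] 1.314
```

Emit:
{"fn": "step_arm", "kwargs": {
  "linear": [
    [-40,0,0],
    [-203,374,-40],
    [-203,374,-40],
    [-203,374,-40],
    [-203,374,-40],
    [-203,374,-40],
    [-203,374,-40],
    [-203,374,-40]
  ],
  "yaw": [0,-0.156,-0.156,-0.156,-0.156,-0.156,-0.156,-0.156],
  "gripper": [1,1,1,1,1,1,1,1]
}}

```text
clock: 1.37
eef_pos: [384.2, 408.9, 248.2]
tool_rot: [3.141, -0.001, 1.47]
force: [1.0, 1.6, 0.1]
width: 85.6
```

```bash
python3 -c "
from h import *
plan(475,337,260,1.47)"
```

```text
linear [-62.4  97.6 -11.8] yaw 0.0 rows>= 2.8 | now [384.2 408.9 248.2] 1.4701
```

Emit:
{"fn": "step_arm", "kwargs": {
  "linear": [
    [-60,97,-12],
    [-60,97,-12],
    [-60,97,-12],
    [-60,97,-12],
    [-60,97,-12],
    [-60,97,-12]
  ],
  "yaw": [0,0,0,0,0,0],
  "gripper": [1,1,1,1,1,1]
}}

```text
clock: 1.87
eef_pos: [472.5, 341.4, 259.5]
tool_rot: [-3.14, -0.001, 1.47]
force: [-0.5, 0.3, -0.2]
width: 85.4
```

```bash
python3 m.py wrist nest; python3 -c "
from h import *
d=cams.get_image('wrist'); cv2.imwrite('pics/w1.png',d['frame'][:,:,::-1]); print(d['cam_to_world'],ctrl.read_state()['eef_pos'])"
```

```text
nest 0.66 [306.3, 179.4] 15864 h95 42.5 topband (array([475.9, 337.7]), -0.0975, 148.2, 68.1) all (array([479. , 337.3]), -0.0796, 182.7, 86.2)
[[ 9.75681975e-02  9.58069084e-01  2.69414322e-01  4.03850506e+02]
 [ 9.95227696e-01 -9.43358366e-02 -2.49516202e-02  3.49515332e+02]
 [ 1.51004945e-03  2.70563079e-01 -9.62701065e-01  4.14138432e+02]
 [ 0.00000000e+00  0.00000000e+00  0.00000000e+00  1.00000000e+00]] [471.74127813 342.32280775 259.55353971]
```

View pics/w1.png

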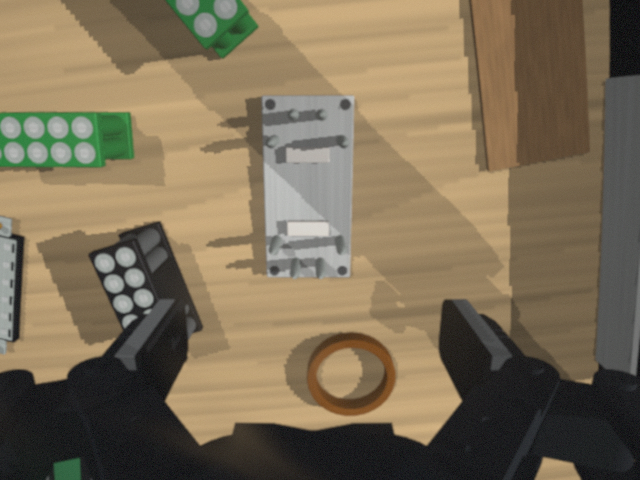

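```bash
cat > nest.py <<'E'
from h import *
import sys
for cam in sys.argv[1:]:
    d=cams.get_image(cam); r=cams.regions_of(cam,"nest")[0]
    P,uv=cloud(d,cv2.dilate(r["pixels"].astype(np.uint8),np.ones((9,9)))>0)
    zs=np.round(np.percentile(P[:,2],[5,25,50,75]),1)
    zp=np.median(P[(P[:,2]>8)&(P[:,2]<20),2])
    k=abs(P[:,2]-zp)<4
    print(cam,zs,zp,rect(P[k]))
    # same pixels intersected w/ plane z=12
    print("  plane12",rect(at_z(d,uv[k],12)))
    q=uv[k]; print(q.min(0),q.max(0))
    for zz,nm in((20,"bars"),):
        fr=d["frame"].astype(int); 
    # white bars
    g=(fr.min(2)>195); 
    v,u=np.nonzero(g&r["pixels"]); 
    if len(u): Q=at_z(d,np.c_[u,v],20); print("  bars",len(u),rect(Q))
E
python3 nest.py wrist top; python3 -c "
from h import *
d=cams.get_image('wrist');cv2.imwrite('pics/w1c.png',cv2.resize(d['frame'][80:290,230:390,::-1],None,fx=2.8,fy=2.8,interpolation=2))
print(np.sort(d['frame'].min(2)[130:240,280:335].ravel())[::300])"
```

```text
wrist [-0.3 11.1 11.9 12.7] 11.95267714133729 (array([476.5, 337.8]), -0.0983, 174.3, 83.5)
  plane12 (array([476.1, 337.8]), -0.0979, 173.5, 83.1)
[262  96] [353 276]
  bars 465 (array([511. , 334.8]), 1.4729, 36.4, 10.9)
top [-1.5  4.4 12.  15.1] 12.84207531224331 (array([473.5, 337.1]), -0.0931, 178.0, 86.2)
  plane12 (array([473.5, 336.7]), -0.0971, 177.6, 86.5)
[176 221] [219 298]
[ 92  99 122 143 151 152 153 154 155 156 157 158 161 169 172 178 182 185
 187 204 207]
```

View pics/w1c.png

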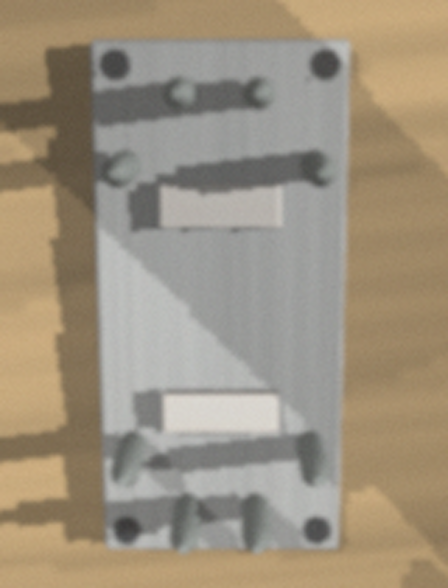

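```bash
python3 -c "
from h import *
plan(541,-168,210,1.634)"
```

```text
linear [-500.   118.5   49.6] yaw -0.163 rows>= 12.4 | now [472.8 341.3 259.6] 1.4712
```

Emit:
{"fn": "step_arm", "kwargs": {
  "linear": [
    [-500,118,50],
    [-500,118,50],
    [-500,118,50],
    [-500,118,50],
    [-500,118,50],
    [-500,118,50],
    [-500,118,50],
    [-500,118,50]
  ],
  "yaw": [0,0,0,0,0,0,0,0],
  "gripper": [1,1,1,1,1,1,1,1]
}}

```text
clock: 2.93
eef_pos: [516.6, 10.2, 227.4]
tool_rot: [3.141, -0.0, 1.471]
force: [0.5, 0.4, -0.7]
width: 85.5
```

```bash
python3 -c "
from h import *
plan(541,-168,210,1.634)"
```

```text
linear [-174.8   42.1   17.4] yaw -0.163 rows>= 4.3 | now [516.6  10.2 227.4] 1.4706
```

Emit:
{"fn": "step_arm", "kwargs": {
  "linear": [
    [-172,42,17],
    [-172,42,17],
    [-172,42,17],
    [-172,42,17],
    [-172,42,17],
    [-172,42,17],
    [-172,42,17],
    [-172,42,17]
  ],
  "yaw": [0,0,-0.163,-0.163,-0.163,-0.163,-0.163,-0.163],
  "gripper": [1,1,1,1,1,1,1,1]
}}

```text
clock: 3.6
eef_pos: [541.2, -161.5, 210.4]
tool_rot: [-3.141, -0.001, 1.635]
force: [-0.4, 0.6, 0.3]
width: 85.5
```

```bash
python3 m.py wrist lower_collector; python3 -c "
from h import *
d=cams.get_image('wrist'); cv2.imwrite('pics/w2.png',d['frame'][:,:,::-1]); 
plan(541,-168,210,1.634)"
```

```text
lower_collector 0.85 [90.8, 296.1] 8645 h95 14.6 topband (array([ 656.4, -340.8]), 1.4589, 161.8, 58.8) all (array([ 640.4, -303.6]), -1.1764, 266.3, 125.7)
lower_collector 0.68 [499.3, 207.3] 8567 h95 12.2 topband (array([ 5.455e+02, -3.000e-01]), -0.3441, 159.6, 45.5) all (array([546.3,   2.5]), -0.3513, 162.9, 51.8)
lower_collector 0.6 [303.8, 192.3] 7518 h95 11.7 topband (array([ 543.2, -168.9]), 0.0597, 123.7, 43.3) all (array([ 545.5, -168.9]), 0.0584, 128.4, 46.0)
linear [-6.6 -0.8  0.6] yaw 0.002 rows>= 0.2 | now [ 541.4 -161.4  210.6] 1.6359
```

View pics/w2.png

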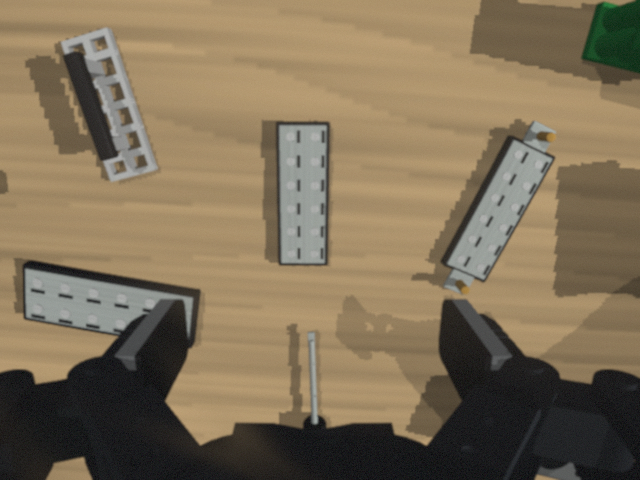

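```bash
python3 -c "
from h import *
plan(543,-168.9,60,1.631)"
```

```text
linear [ -7.6   1.1 150.6] yaw 0.005 rows>= 3.6 | now [ 541.4 -161.4  210.6] 1.6359
```

Emit:
{"fn": "step_arm", "kwargs": {
  "linear": [
    [-7.6,1.1,40],
    [-7.6,1.1,80],
    [-7.6,1.1,120],
    [-7.6,1.1,150],
    [-7.6,1.1,150],
    [-7.6,1.1,150],
    [-7.6,1.1,150]
  ],
  "yaw": [0.005,0.005,0.005,0.005,0.005,0.005,0.005],
  "gripper": [0.3,0.3,0.3,0.3,0.3,0.3,0.3]
}}

```text
clock: 4.33
eef_pos: [544.1, -170.7, 62.0]
tool_rot: [3.139, 0.001, 1.629]
force: [0.0, 0.1, 0.7]
width: 55.8
```

```bash
python3 -c "
from h import *
d=cams.get_image('wrist'); cv2.imwrite('pics/w3.png',d['frame'][:,:,::-1]); 
print(proj(d,[[543,-168.9,54]]))
d=cams.get_image('side'); 
u,v=proj(d,[[541,-168,30]])[0].astype(int);print(u,v)
cv2.imwrite('pics/s3.png',cv2.resize(d['frame'][v-90:v+60,u-90:u+90,::-1],None,fx=4,fy=4)); 
plan(543,-168.9,35,1.631)"
```

```text
[[315.8685528  281.54129782]]
335 194
linear [ 2.4 -1.5 27.9] yaw -0.003 rows>= 0.7 | now [ 544.6 -171.2   62.9] 1.6285
```

View pics/w3.png

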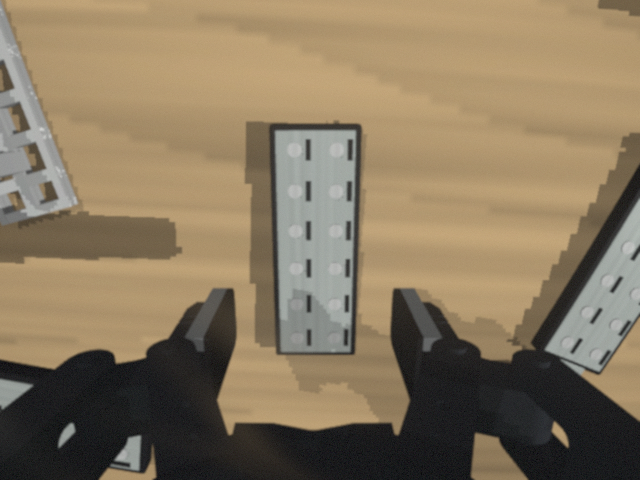

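View pics/s3.png

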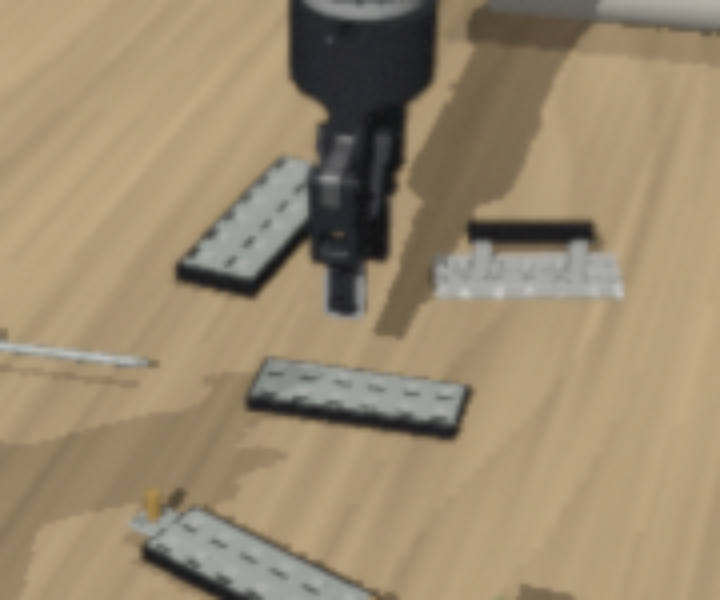

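```bash
python3 m.py wrist lower_collector; python3 -c "
from h import *
d=cams.get_image('wrist'); m=np.zeros((480,640),bool); m[286:350,180:250]=1;m[286:350,385:450]=1
P,uv=cloud(d,m); k=P[:,2]>20;P=P[k];uv=uv[k]
for s in (uv[:,0]<320,uv[:,0]>320): Q=P[s]; i=Q[:,2]<np.percentile(Q[:,2],10); print(Q[:,2].min(),Q[i].mean(0),Q[:,1].min(),Q[:,1].max(),Q[:,0].min(),Q[:,0].max())
plan(543,-168.9,35,1.631)
"
```

```text
lower_collector 0.83 [28.4, 383.9] 2721 h95 14.3 topband (array([ 659.9, -307.7]), 1.0388, 107.6, 39.4) all (array([ 593.3, -282.1]), -0.387, 183.7, 107.8)
lower_collector 0.62 [317.8, 230.5] 19791 h95 11.5 topband (array([ 543.4, -168.9]), 0.0592, 124.0, 43.8) all (array([ 546.6, -168.8]), 0.0592, 130.4, 46.3)
77.4332516705087 [ 543.47874892 -199.40321232   82.61711072] -212.45091844298622 -197.50676503349254 532.724475256147 557.1102719166257
78.06606431459309 [ 539.8932504  -141.89803922   82.63513143] -143.8571040224123 -129.3677991035198 528.4204559778603 554.1064057507797
linear [ 2.4 -0.7 27.2] yaw -0.003 rows>= 0.7 | now [ 543.9 -171.3   62.2] 1.6279
```

Emit:
{"fn": "step_arm", "kwargs": {
  "linear": [
    [2.4,-0.5,15],
    [2.4,-0.5,24],
    [2.4,-0.5,28],
    [2.4,-0.5,31],
    [2.4,-0.5,31],
    [2.4,-0.5,31]
  ],
  "yaw": [-0.003,-0.003,-0.003,-0.003,-0.003,-0.003],
  "gripper": [0.3,0.3,0.3,0.3,0.3,0.3]
}}

```text
clock: 5.08
eef_pos: [542.1, -168.8, 29.5]
tool_rot: [3.142, 0.0, 1.631]
force: [-0.7, -0.2, 0.1]
width: 55.5
```

```bash
python3 -c "
from h import *
d=cams.get_image('side'); 
u,v=335,194
cv2.imwrite('pics/s4.png',cv2.resize(d['frame'][v-30:v+40,u-50:u+50,::-1],None,fx=7,fy=7)); 
plan(543,-168.9,35,1.631)"
```

```text
linear [-0.1  0.7 -5.4] yaw -0.0 rows>= 0.1 | now [ 542.3 -168.8   29.6] 1.6308
```

View pics/s4.png

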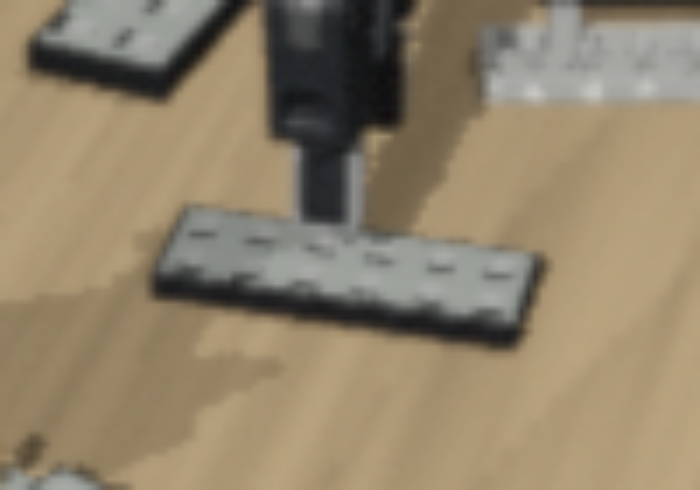

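```bash
python3 -c "
from h import *
d=cams.get_image('side'); 
u,v=335,194
for y in(-141,-197):
  for z in (0,5,10,20,30,40): print(y,z,(proj(d,[[543,y,z]])-[285,164])*7)
m=np.zeros((480,640),bool);m[185:197,328:337]=1
P,uv=cloud(d,m)
for a,b in zip(uv[::6],P[::6]): print((a-[285,164])*7,b.round())
" | head -60
```

```text
-141 0 [[320.99726742 330.72555841]]
-141 5 [[321.14185236 318.21275095]]
-141 10 [[321.2871327  305.62372952]]
-141 20 [[321.57979496 280.21451136]]
-141 30 [[321.87528499 254.49277614]]
-141 40 [[322.17363361 228.45329726]]
-197 0 [[369.24267261 237.27039989]]
-197 5 [[369.52122459 224.96846448]]
-197 10 [[369.80114294 212.59497016]]
-197 20 [[370.36511141 187.63104925]]
-197 30 [[370.93464374 162.37407535]]
-197 40 [[371.5098061  136.81940468]]
[301 147] [ 546. -126.   79.]
[343 147] [ 533. -129.   80.]
[322 154] [ 540. -130.   75.]
[301 161] [ 546. -126.   74.]
[343 161] [ 533. -131.   74.]
[322 168] [ 540. -129.   71.]
[301 175] [ 545. -125.   69.]
[343 175] [ 534. -133.   67.]
[322 182] [ 539. -127.   67.]
[301 189] [ 547. -130.   61.]
[343 189] [ 533. -131.   63.]
[322 196] [ 541. -134.   57.]
[301 203] [ 547. -130.   56.]
[343 203] [ 534. -135.   55.]
[322 210] [ 539. -128.   56.]
[301 217] [ 547. -130.   51.]
[343 217] [ 533. -131.   53.]
[322 224] [ 541. -133.   47.]
```

```bash
python3 -c "
from h import *
print(ctrl.read_state()['eef_pos'],ctrl.read_state()['clock'])
d=cams.get_image('side'); 
u,v=335,194
cv2.imwrite('pics/s5.png',cv2.resize(d['frame'][v-40:v+40,u-50:u+50,::-1],None,fx=7,fy=7)); 
d=cams.get_image('wrist'); cv2.imwrite('pics/w5.png',d['frame'][:,:,::-1]);print(d['cam_to_world'][:3,3])"
```

```text
[ 542.31366295 -168.83888334   29.71084626] 5.1833
[ 473.98664469 -172.33515739  184.24279649]
```

View pics/s5.png

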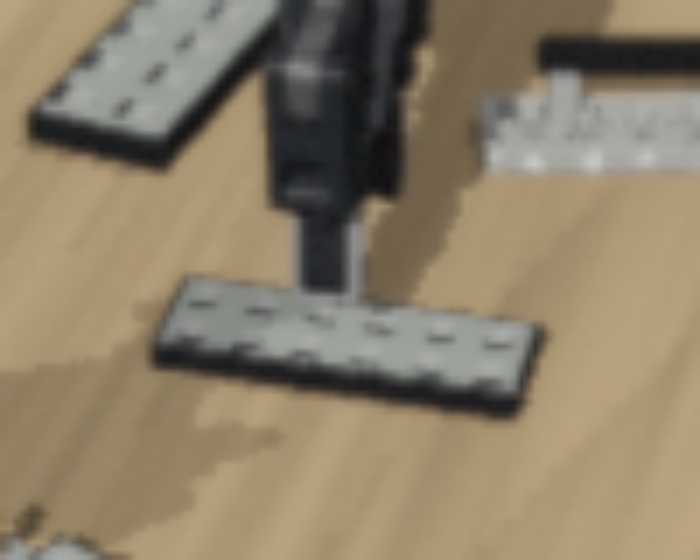

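View pics/w5.png

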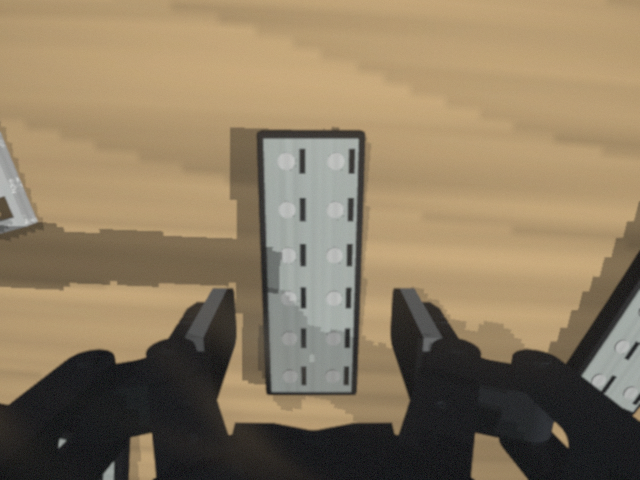

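```bash
cat > tip.py <<'E'
from h import *
s=ctrl.read_state(); d=cams.get_image('wrist'); d2=cams.get_image('side')
r=s['eef_pos']
for lo,hi in((190,240),(388,440)):
    m=np.zeros((480,640),bool); m[284:320,lo:hi]=1
    P,uv=cloud(d,m); k=(d["depth"][uv[:,1],uv[:,0]]<np.percentile(d["depth"][m],60))
    # foreground by closeness
    dep=d["depth"][uv[:,1],uv[:,0]]; k=dep<130
    Q=P[k]; dd=dep[k]
    print("wrist finger: depth range",dd.min().round(1) if len(dd) else None,dd.max().round(1) if len(dd) else None,"zmin",np.percentile(Q[:,2],[0,2,10]).round(1) if len(Q) else None)
print("depths near tips",d["depth"][288:300:3,215:235:4].round(0))
print(r.round(1),s['force'].round(1))
E
python3 tip.py
```

```text
wrist finger: depth range 122.1 130.0 zmin [65.4 65.7 66.6]
wrist finger: depth range 121.8 129.9 zmin [65.6 65.8 66.3]
depths near tips [[146. 146. 146. 146. 146.]
 [143. 143. 144. 143. 144.]
 [141. 142. 141. 141. 144.]
 [138. 138. 138. 139. 144.]]
[ 542.3 -168.7   29.7] [0.6 0.3 0.2]
```

Emit:
{"fn": "step_arm", "kwargs": {
  "linear": [
    [0,0.5,10],
    [0,0.5,20],
    [0,0.5,26],
    [0,0.5,30],
    [0,0.5,30],
    [0,0.5,30]
  ],
  "yaw": [0,0,0,0,0,0],
  "gripper": [0.3,0.3,0.3,0.3,0.3,0.3]
}}

```text
clock: 5.88
eef_pos: [542.1, -168.5, -1.2]
tool_rot: [-3.141, -0.0, 1.631]
force: [-0.2, -0.6, 0.1]
width: 55.7
```

```bash
python3 tip.py; python3 -c "
from h import *
d=cams.get_image('side'); 
u,v=335,194
cv2.imwrite('pics/s6.png',cv2.resize(d['frame'][v-40:v+40,u-50:u+50,::-1],None,fx=7,fy=7)); "
```

```text
wrist finger: depth range 121.8 130.0 zmin [34.6 34.8 35.4]
wrist finger: depth range 121.1 130.0 zmin [34.4 34.7 35.4]
depths near tips [[145. 146. 146. 145. 144.]
 [144. 142. 143. 142. 144.]
 [141. 140. 140. 140. 144.]
 [139. 137. 139. 138. 143.]]
[ 542.1 -168.5   -1.2] [-0.2 -0.6  0.1]
```

View pics/s6.png

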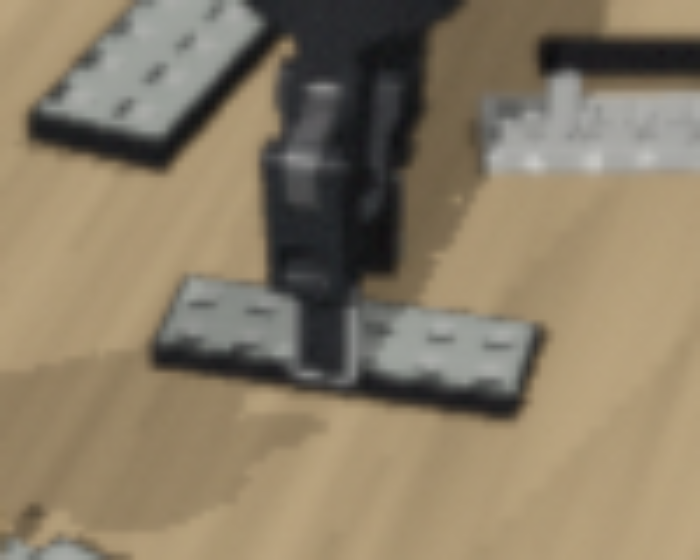

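Emit:
{"fn": "step_arm", "kwargs": {
  "linear": [
    [0,0.5,2],
    [0,0.5,4],
    [0,0.5,4],
    [0,0.5,4],
    [0,0.5,4],
    [0,0.5,4],
    [0,0.5,4],
    [0,0.5,4]
  ],
  "yaw": [0,0,0,0,0,0,0,0],
  "gripper": [0.3,0.3,-0.2,-0.2,-0.2,-0.2,-0.2,-0.2]
}}

```text
clock: 6.7
eef_pos: [544.8, -171.9, -2.8]
tool_rot: [3.138, 0.004, 1.629]
force: [0.2, -4.9, 10.4]
width: 34.2
```

```bash
python3 -c "
from h import *
d=cams.get_image('side'); 
u,v=335,194
cv2.imwrite('pics/s7.png',cv2.resize(d['frame'][v-40:v+40,u-50:u+50,::-1],None,fx=7,fy=7)); print(ctrl.read_state()['force'])"
```

```text
[-0.40696558 -4.80473689  9.77437526]
```

View pics/s7.png

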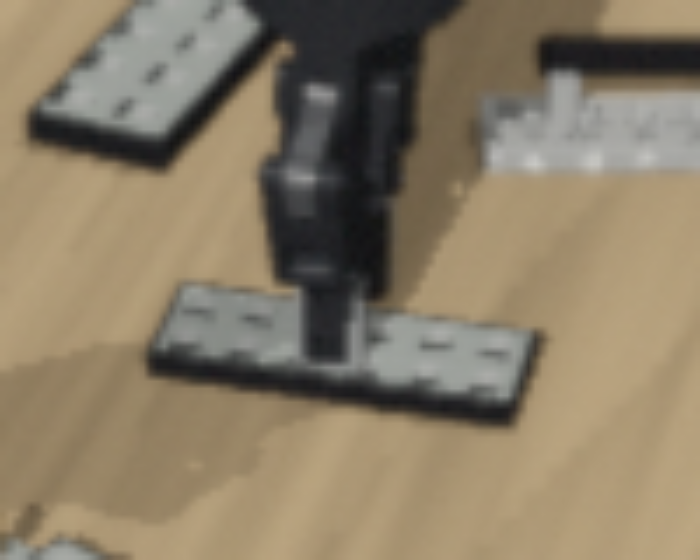

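Emit:
{"fn": "step_arm", "kwargs": {
  "linear": [
    [0,0,-8],
    [0,0,-14],
    [0,0,-14],
    [0,0,-14],
    [0,0,-14],
    [0,0,-14]
  ],
  "yaw": [0,0,0,0,0,0],
  "gripper": [0,0.3,0.3,0.3,0.3,0.3]
}}

```text
clock: 7.25
eef_pos: [542.7, -168.2, 9.1]
tool_rot: [-3.141, -0.0, 1.631]
force: [-0.6, -0.3, -0.1]
width: 55.3
```

```bash
python3 m.py wrist lower_collector; python3 -c "
from h import *
d=cams.get_image('wrist'); cv2.imwrite('pics/w8.png',d['frame'][:,:,::-1]); 
print(ctrl.read_state()['force'],ctrl.read_state()['tool_rot'])
plan(543,-168.9,-10,1.631)"
```

```text
lower_collector 0.71 [321.2, 270.0] 32853 h95 11.5 topband (array([ 543.4, -164. ]), 0.061, 124.7, 44.0) all (array([ 543.3, -163.9]), 0.0664, 124.7, 46.4)
[ 0.19330681 -0.42344118  0.18980602] [-3.14095678e+00 -2.95149393e-04  1.63113653e+00]
linear [-0.5  0.2 19. ] yaw 0.0 rows>= 0.5 | now [ 542.8 -168.4    9. ] 1.6311
```

View pics/w8.png

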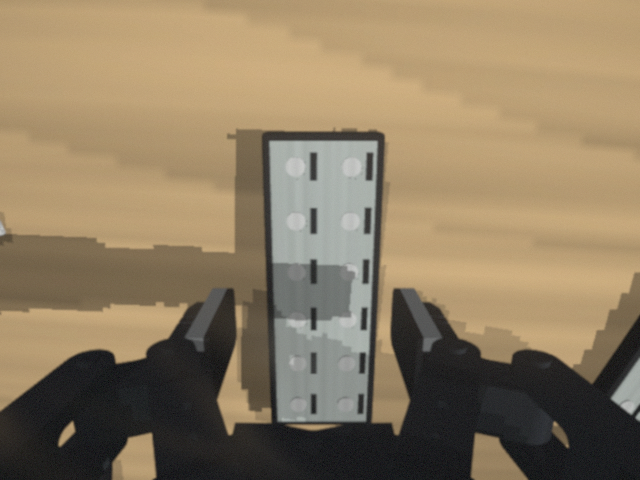

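Emit:
{"fn": "step_arm", "kwargs": {
  "linear": [
    [4.2,0.8,0],
    [4.2,0.8,10],
    [4.2,0.8,15],
    [4.2,0.8,19],
    [4.2,0.8,20],
    [4.2,0.8,20]
  ],
  "yaw": [0,0,0,0,0,0],
  "gripper": [0.35,0.35,0.35,0.35,0.35,0.35]
}}

```text
clock: 7.9
eef_pos: [543.1, -164.3, -11.3]
tool_rot: [-3.14, -0.0, 1.631]
force: [0.2, -0.2, -0.7]
width: 57.6
```

```bash
python3 -c "
from h import *
d=cams.get_image('side'); 
u,v=335,194
cv2.imwrite('pics/s9.png',cv2.resize(d['frame'][v-40:v+40,u-50:u+50,::-1],None,fx=7,fy=7)); print(ctrl.read_state()['force'])"
```

```text
[-0.32541952  0.8392924  -0.26478403]
```

View pics/s9.png

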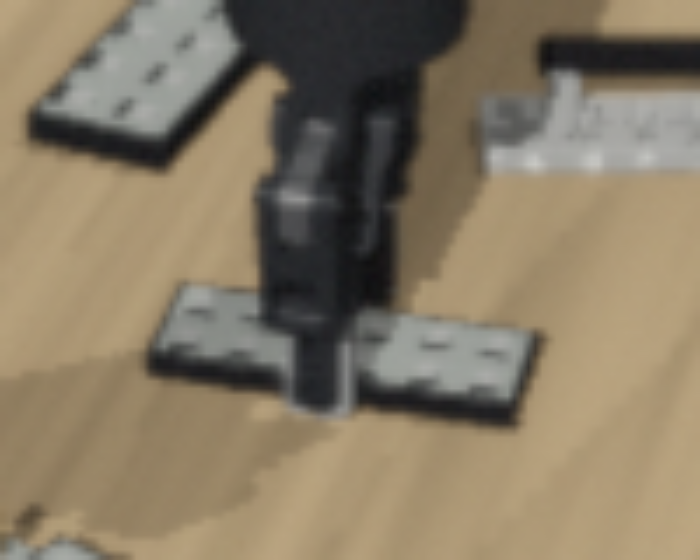

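Emit:
{"fn": "step_arm", "kwargs": {
  "linear": [
    [0,0,0],
    [0,0,0],
    [0,0,0],
    [0,0,0],
    [0,0,0],
    [0,0,0]
  ],
  "yaw": [0,0,0,0,0,0],
  "gripper": [-0.5,-0.5,-0.5,-0.5,-0.5,-0.5]
}}

```text
clock: 8.45
eef_pos: [543.8, -164.5, -10.1]
tool_rot: [3.141, 0.0, 1.631]
force: [-0.6, 0.1, 6.6]
width: 42.0
```

Emit:
{"fn": "step_arm", "kwargs": {
  "linear": [
    [0,0,-10],
    [0,0,-30],
    [0,0,-60],
    [0,0,-100],
    [0,0,-100],
    [0,0,-100]
  ],
  "yaw": [0,0,0,0,0,0],
  "gripper": [-0.5,-0.5,-0.5,-0.5,-0.5,-0.5]
}}

```text
clock: 8.95
eef_pos: [545.5, -164.8, 92.0]
tool_rot: [3.136, 0.002, 1.631]
force: [-0.7, 0.5, -1.6]
width: 41.8
```

```bash
python3 m.py wrist lower_collector; python3 -c "
from h import *
d=cams.get_image('side'); 
u,v=335,180
cv2.imwrite('pics/s10.png',cv2.resize(d['frame'][v-70:v+40,u-70:u+70,::-1],None,fx=5,fy=5)); print(ctrl.read_state())
d=cams.get_image('wrist'); cv2.imwrite('pics/w10.png',d['frame'][:,:,::-1])"
```

```text
lower_collector 0.76 [31.6, 362.4] 5378 h95 14.5 topband (array([ 659. , -316.1]), 1.4598, 104.2, 58.6) all (array([ 610.3, -298.9]), -0.6196, 228.6, 93.5)
lower_collector 0.56 [315.2, 269.2] 37450 h95 113.5 topband None all (array([ 563.6, -162.8]), 0.063, 161.6, 79.0)
{'clock': 9.1, 'qpos': array([ 0.22994481,  0.68758766,  0.02192871,  1.86613381, -0.02514915,
        0.59016913,  1.89888758]), 'qd': array([ 0.00018521,  0.01457674, -0.00042109,  0.0041109 ,  0.00039892,
       -0.00043741, -0.00056886]), 'tau': array([ 1.15011350e-02, -5.43515253e+01,  1.11357741e+00, -1.33547187e+01,
        8.67201743e-03, -2.72039347e-02,  1.81342864e-05]), 'eef_pos': array([ 542.58519278, -164.0066426 ,   88.56390674]), 'tool_rot': array([-3.13967771e+00, -6.88863476e-04,  1.63107013e+00]), 'force': array([-0.77732942, -0.07633905, -1.13874177]), 'torque': array([ 0.01727097, -0.03847941, -0.01211681]), 'width': 41.93673497446009}
```

View pics/s10.png

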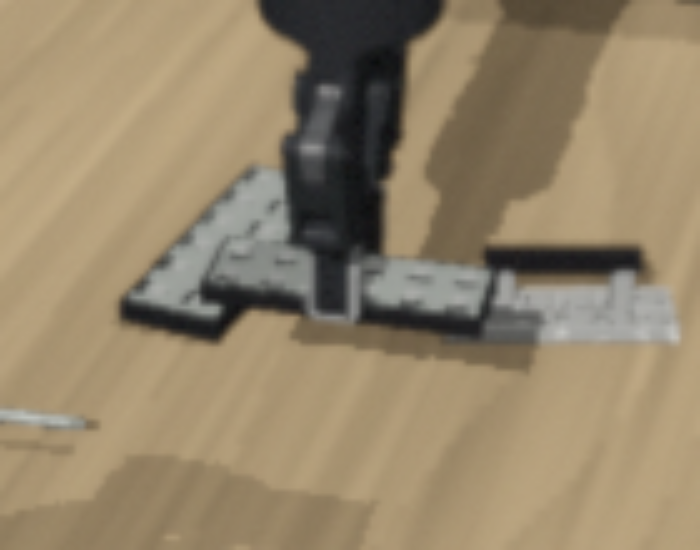

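View pics/w10.png

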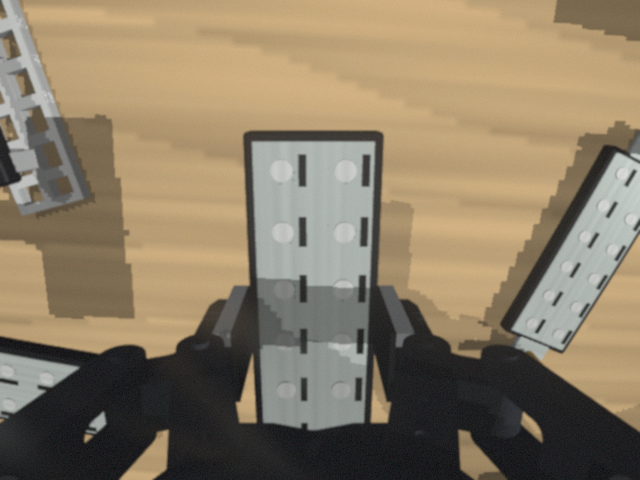

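```bash
cat > held.py <<'E'
# front end & mid-line of held piece relative to TCP; arg: name, top z above TCP, half length
from h import *
import sys
name=sys.argv[1]; half=float(sys.argv[2]); zt=float(sys.argv[3])
d=cams.get_image('wrist'); s=ctrl.read_state(); p=s['eef_pos']; yw=s['tool_rot'][2]
for r in cams.regions_of('wrist',name):
    if abs(r["pixel"][0]-320)>60: continue
    v,u=np.nonzero(r["pixels"]); k=(v<285); 
    Q=at_z(d,np.c_[u,v][k],p[2]+zt)[:,:2]-p[:2]
    a=Q@[np.cos(yw),np.sin(yw)]; b=Q@[np.sin(yw),-np.cos(yw)]  # tool x, tool y
    f=np.percentile(b,.3)
    sl=[]; 
    for lo in np.arange(f+10,b.max()-4,4):
        w=a[(b>=lo)&(b<lo+4)]
        if len(w)>20: sl.append((lo+2,w.min(),w.max()))
    sl=np.array(sl); mid=sl[:,1:].mean(1); c=np.polyfit(sl[:,0],mid,1)
    print(r["conf"],"front toolY",f.round(1),"=> centre toolY",(f+half).round(1),"mid toolX at centre",np.polyval(c,f+half).round(1),"slope(rad)",c[0].round(4),"width",np.median(sl[:,2]-sl[:,1]).round(1))
print(p.round(1),yw.round(4))
E
python3 held.py lower_collector 62 20
```

```text
0.76 front toolY -62.7 => centre toolY -0.7 mid toolX at centre 0.6 slope(rad) -0.0015 width 43.0
[ 542.5 -164.    88.1] 1.6311
```

```bash
python3 -c "
from h import *
plan(476.9,337.6,130,1.473)"
```

```text
linear [504.7 -35.4 -41.9] yaw 0.158 rows>= 12.2 | now [ 542.6 -164.    88.1] 1.631
```

Emit:
{"fn": "step_arm", "kwargs": {
  "linear": [
    [30,0,-40],
    [504,-35,-42],
    [504,-35,-42],
    [504,-35,-42],
    [504,-35,-42],
    [504,-35,-42],
    [504,-35,-42],
    [504,-35,-42]
  ],
  "yaw": [0,0,0,0,0,0,0,0],
  "gripper": [-0.5,-0.5,-0.5,-0.5,-0.5,-0.5,-0.5,-0.5]
}}

```text
clock: 9.92
eef_pos: [502.3, 151.4, 127.2]
tool_rot: [-3.14, 0.0, 1.631]
force: [1.5, 0.2, -1.7]
width: 41.4
```

```bash
python3 -c "
from h import *
plan(476.9,337.6,130,1.473)"
```

```text
linear [187.4 -14.2  -2.8] yaw 0.158 rows>= 4.5 | now [502.3 151.4 127.2] 1.6309
```

Emit:
{"fn": "step_arm", "kwargs": {
  "linear": [
    [184,-14,-3],
    [184,-14,-3],
    [184,-14,-3],
    [184,-14,-3],
    [184,-14,-3],
    [184,-14,-3],
    [184,-14,-3],
    [184,-14,-3]
  ],
  "yaw": [0,0.1,0.158,0.158,0.158,0.158,0.158,0.158],
  "gripper": [-0.5,-0.5,-0.5,-0.5,-0.5,-0.5,-0.5,-0.5]
}}

```text
clock: 10.58
eef_pos: [478.2, 330.8, 130.2]
tool_rot: [-3.141, 0.002, 1.472]
force: [-0.3, -0.7, -1.3]
width: 42.0
```

```bash
python3 held.py lower_collector 62 20; python3 -c "
from h import *
d=cams.get_image('wrist'); cv2.imwrite('pics/w11.png',d['frame'][:,:,::-1])
plan(476.9,337.6,60,1.473)"
```

```text
0.76 front toolY -63.2 => centre toolY -1.2 mid toolX at centre 1.3 slope(rad) 0.0048 width 42.9
[478.6 330.2 130.4] 1.4707
linear [ 6.9 -2.7 70.8] yaw -0.003 rows>= 1.7 | now [478.9 330.4 130.8] 1.47
```

View pics/w11.png

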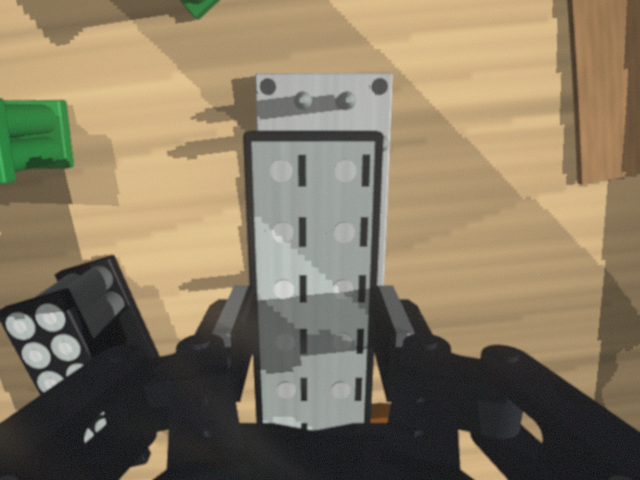

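Emit:
{"fn": "step_arm", "kwargs": {
  "linear": [
    [6.9,-2.7,30],
    [6.9,-2.7,70],
    [6.9,-2.7,70],
    [6.9,-2.7,70],
    [6.9,-2.7,70],
    [6.9,-2.7,70]
  ],
  "yaw": [-0.002,-0.002,-0.002,-0.002,-0.002,-0.002],
  "gripper": [-0.5,-0.5,-0.5,-0.5,-0.5,-0.5]
}}

```text
clock: 11.23
eef_pos: [478.1, 339.9, 63.4]
tool_rot: [3.138, -0.003, 1.474]
force: [0.8, -0.3, -0.6]
width: 41.7
```

```bash
cat > chk.py <<'E'
from h import *
import sys
# project nest dowels/expected piece onto wrist view
d=cams.get_image('wrist'); f=d['frame'][:,:,::-1].copy()
N=np.array([476.2,337.7]); a=-.098; R=np.array([[np.cos(a),-np.sin(a)],[np.sin(a),np.cos(a)]])
W=[(x,y) for x in(-48,48) for y in(-31,31)]+[(x,y) for x in(-71,71) for y in(-12,12)]
for w in W:
    for z,c in((54,(0,0,255)),(12,(0,255,0))):
        u=proj(d,[[*(N+R@w),z]])[0]
        if 0<=u[0]<640 and 0<=u[1]<480: cv2.circle(f,tuple(int(t) for t in u),2,c,-1)
zt=float(sys.argv[2])  # top z of held piece
q=[proj(d,[[*(N+R@np.array(w)),zt]])[0] for w in((-62,-22),(-62,22),(62,22),(62,-22))]
cv2.polylines(f,[np.int32(q)],True,(255,0,255),1)
cv2.imwrite(sys.argv[1],f)
E
python3 held.py lower_collector 62 20;python3 -c "
from h import *
plan(476.9,337.6,30,1.473)
from cell import *
print(cams.get_image('top')['frame'].shape)"; python3 chk.py pics/w12.png 80
```

```text
0.87 front toolY -62.8 => centre toolY -0.8 mid toolX at centre 0.6 slope(rad) 0.0036 width 43.1
[478.1 340.2  63.5] 1.4742
linear [-2.7 -0.6 33.4] yaw 0.001 rows>= 0.8 | now [477.8 340.2  63.4] 1.4744
(480, 640, 3)
```

View pics/w12.png

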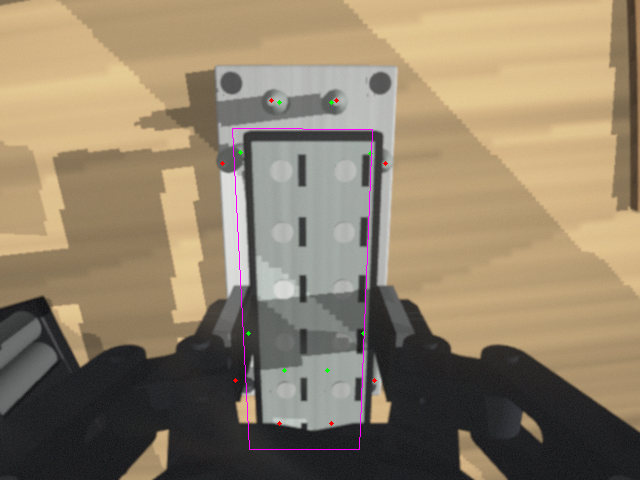

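Emit:
{"fn": "step_arm", "kwargs": {
  "linear": [
    [-3.2,-1,0],
    [-3.2,-1,5],
    [-3.2,-1,15],
    [-3.2,-1,25],
    [-3.2,-1,33],
    [-3.2,-1,33],
    [-3.2,-1,33]
  ],
  "yaw": [0.001,0.001,0.001,0.001,0.001,0.001,0.001],
  "gripper": [-0.5,-0.5,-0.5,-0.5,-0.5,-0.5,-0.5]
}}

```text
clock: 12.02
eef_pos: [474.3, 336.1, 26.8]
tool_rot: [-3.14, 0.001, 1.474]
force: [0.5, -0.3, -0.9]
width: 41.8
```

```bash
python3 held.py lower_collector 62 20;python3 -c "
from h import *
plan(476.9,337.6,10,1.473)
print(ctrl.read_state()['force'])"; python3 chk.py pics/w13.png 50
```

```text
0.55 front toolY -63.2 => centre toolY -1.2 mid toolX at centre 0.4 slope(rad) 0.0037 width 43.0
[474.8 336.4  27.4] 1.474
linear [ 1.2  1.7 17.8] yaw 0.001 rows>= 0.4 | now [475.1 336.6  27.8] 1.4739
[ 0.22761044 -0.09978136 -0.28289547]
```

View pics/w13.png

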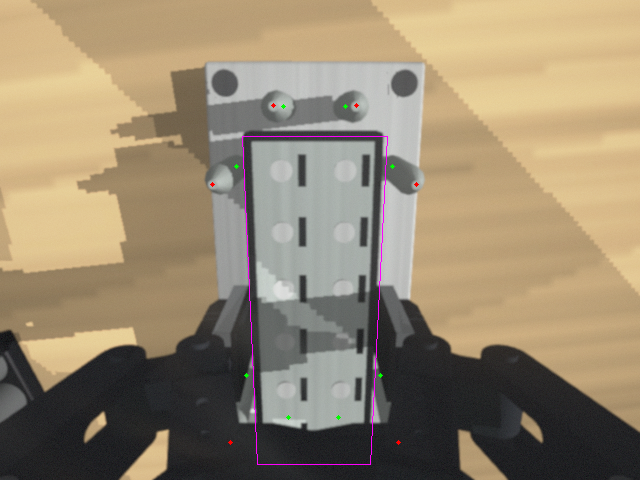

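Emit:
{"fn": "step_arm", "kwargs": {
  "linear": [
    [0.8,1,3],
    [0.8,1,8],
    [0.8,1,13],
    [0.8,1,16],
    [0.8,1,18],
    [0.8,1,18],
    [0.8,1,18]
  ],
  "yaw": [0.001,0.001,0.001,0.001,0.001,0.001,0.001],
  "gripper": [-0.5,-0.5,-0.5,-0.5,-0.5,-0.5,-0.5]
}}

```text
clock: 12.75
eef_pos: [475.7, 337.0, 9.9]
tool_rot: [-3.141, 0.0, 1.473]
force: [-0.9, -0.1, 1.7]
width: 41.9
```

```bash
python3 held.py lower_collector 62 20;python3 -c "
from h import *
plan(476.9,337.6,10,1.473)
print(ctrl.read_state()['force'])"; python3 chk.py pics/w14.png 30
```

```text
0.7 front toolY -62.8 => centre toolY -0.8 mid toolX at centre 0.6 slope(rad) -0.0027 width 43.1
[475.8 337.   10. ] 1.4729
linear [ 0.7  1.1 -0.1] yaw -0.0 rows>= 0.0 | now [475.7 337.    9.9] 1.473
[-1.00626194 -1.08463165  3.01393067]
```

View pics/w14.png

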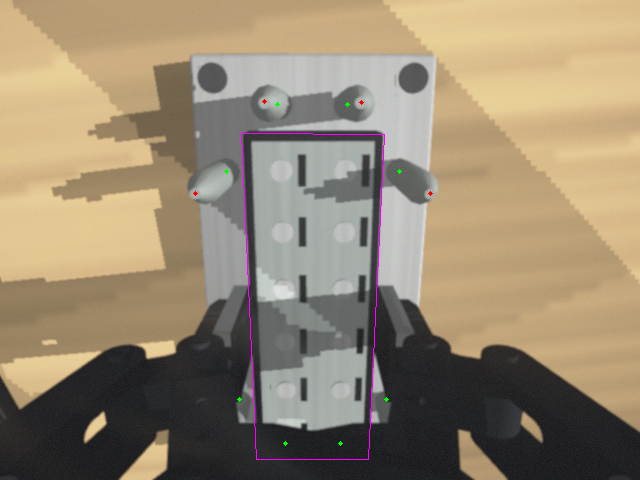

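Emit:
{"fn": "step_arm", "kwargs": {
  "linear": [
    [0,0,0],
    [0,0,0],
    [0,0,0],
    [0,0,0],
    [0,0,-10],
    [0,0,-40],
    [0,0,-80],
    [0,0,-120]
  ],
  "yaw": [0,0,0,0,0,0,0,0],
  "gripper": [0,0.2,0.3,0.3,0.3,0.5,0.7,0.7]
}}

```text
clock: 13.57
eef_pos: [475.4, 336.7, 131.2]
tool_rot: [-3.14, 0.001, 1.473]
force: [0.2, 0.3, 0.1]
width: 72.6
```

```bash
python3 chk.py pics/w15.png 30; python3 m.py wrist cell_block; python3 m.py top cell_block; python3 -c "
from h import *
plan(555,178,200,1.762)"
```

```text
cell_block 0.8 [76.5, 319.3] 12032 h95 70.8 topband (array([557.6, 178.1]), 0.1954, 124.8, 45.6) all (array([546.5, 175.1]), -0.7359, 279.2, 125.9)
cell_block 0.68 [24.5, 131.2] 4157 h95 54.0 topband (array([423.3, 175.1]), -0.185, 11.4, 1.4) all (array([406.8, 155.5]), -0.115, 48.4, 44.3)
cell_block 0.63 [185.1, 5.1] 427 h95 14.3 topband None all (array([343.9, 275.6]), 1.508, 23.7, 9.9)
cell_block 0.83 [291.3, 293.9] 1122 h95 74.9 topband (array([398. , 113.7]), 1.4602, 124.1, 44.2) all (array([398.6, 117.4]), 1.4856, 133.8, 49.5)
cell_block 0.75 [227.5, 344.1] 1418 h95 74.6 topband (array([283.1, 256.1]), 0.5717, 125.0, 46.1) all (array([280.7, 264. ]), 0.5621, 135.8, 63.4)
cell_block 0.67 [267.9, 224.3] 1193 h95 74.7 topband (array([555.6, 176.4]), 0.1912, 124.8, 44.3) all (array([557.8, 176.6]), 0.1717, 129.6, 46.5)
linear [-150.7   94.4  -69.5] yaw -0.289 rows>= 4.6 | now [475.7 337.2 130.5] 1.4731
```

View pics/w15.png

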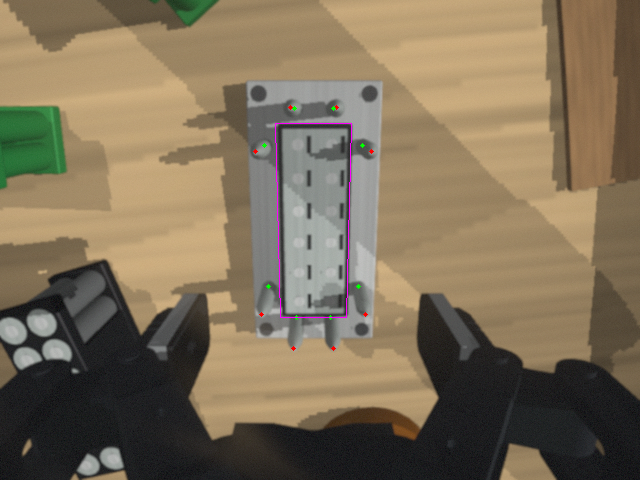

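Emit:
{"fn": "step_arm", "kwargs": {
  "linear": [
    [-40,20,-40],
    [-150,94,-70],
    [-150,94,-70],
    [-150,94,-70],
    [-150,94,-70],
    [-150,94,-70],
    [-150,94,-70],
    [-150,94,-70]
  ],
  "yaw": [-0.1,-0.2,-0.293,-0.293,-0.293,-0.293,-0.293,-0.293],
  "gripper": [0.5,0.5,0.5,0.5,0.5,0.5,0.5,0.5]
}}

```text
clock: 14.48
eef_pos: [553.6, 179.3, 198.5]
tool_rot: [-3.138, -0.001, 1.766]
force: [-0.7, -0.3, -0.2]
width: 63.9
```

```bash
python3 m.py wrist cell_block;  python3 -c "
from h import *
d=cams.get_image('wrist'); cv2.imwrite('pics/w16.png',d['frame'][:,:,::-1])
plan(557.6,178.1,100,1.766)"
```

```text
cell_block 0.95 [307.2, 212.7] 11375 h95 71.4 topband (array([557.8, 177.4]), 0.1912, 124.6, 43.5) all (array([574.5, 180. ]), 0.1915, 158.3, 55.4)
linear [-3.1  3.4 98.9] yaw 0.003 rows>= 2.4 | now [553.6 180.5 198.9] 1.7688
```

View pics/w16.png

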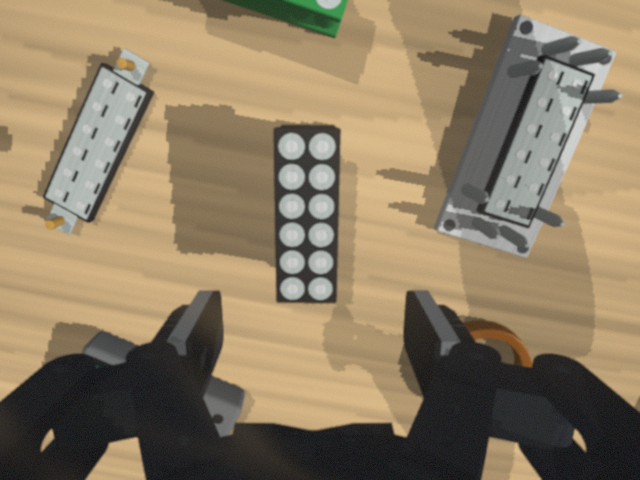

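Emit:
{"fn": "step_arm", "kwargs": {
  "linear": [
    [-3.3,3.6,35],
    [-3.3,3.6,75],
    [-3.3,3.6,110],
    [-3.3,3.6,110],
    [-3.3,3.6,110],
    [-3.3,3.6,110],
    [-3.3,3.6,110]
  ],
  "yaw": [0.006,0.006,0.006,0.006,0.006,0.006,0.006],
  "gripper": [0.5,0.5,0.5,0.5,0.5,0.5,0.5]
}}

```text
clock: 15.22
eef_pos: [560.8, 177.2, 92.3]
tool_rot: [3.137, -0.001, 1.761]
force: [1.1, -0.0, 0.3]
width: 64.1
```

```bash
python3 m.py wrist cell_block;  python3 -c "
from h import *
d=cams.get_image('wrist'); cv2.imwrite('pics/w17.png',d['frame'][:,:,::-1])
plan(557.8,177.6,18,1.762)"
```

```text
cell_block 0.55 [313.1, 245.6] 26264 h95 71.3 topband (array([557.6, 177.2]), 0.1907, 123.9, 43.7) all (array([581.1, 180.6]), 0.1332, 173.8, 50.0)
linear [ 1.3 -2.4 74. ] yaw -0.002 rows>= 1.8 | now [560.4 176.8  92. ] 1.7601
```

View pics/w17.png

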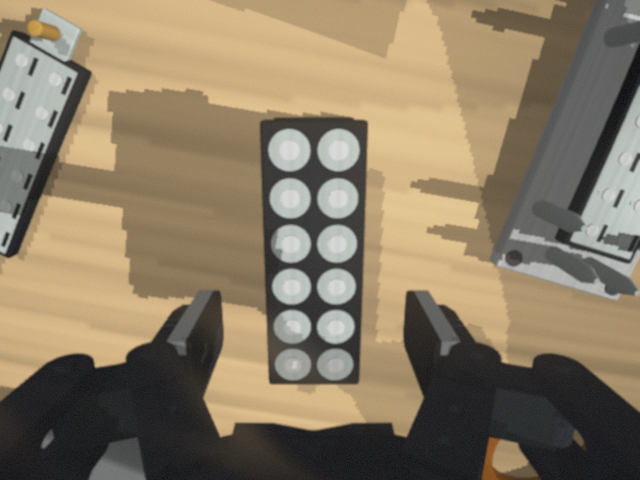

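Emit:
{"fn": "step_arm", "kwargs": {
  "linear": [
    [1,-1.8,20],
    [1,-1.8,45],
    [1,-1.8,65],
    [1,-1.8,73],
    [1,-1.8,73],
    [1,-1.8,73],
    [1,-1.8,73]
  ],
  "yaw": [-0.001,-0.001,-0.001,-0.001,-0.001,-0.001,-0.001],
  "gripper": [0.5,0.5,0.5,0.5,0.5,0.4,0.3]
}}

```text
clock: 15.95
eef_pos: [558.4, 177.2, 18.4]
tool_rot: [3.139, -0.0, 1.761]
force: [0.4, -0.5, 1.6]
width: 55.8
```

```bash
python3 -c "
from h import *
d=cams.get_image('side'); 
u,v=proj(d,[[557,178,40]])[0].astype(int);print(u,v)
cv2.imwrite('pics/s17.png',cv2.resize(d['frame'][v-80:v+70,u-90:u+90,::-1],None,fx=4,fy=4)); print(ctrl.read_state()['force'])
plan(557.8,177.6,18,1.762)"
```

```text
269 295
[-0.44881194 -0.17855978 -0.37207309]
linear [ 0.5 -0.5  0.5] yaw -0.001 rows>= 0.0 | now [558.4 177.2  18.5] 1.7609
```

View pics/s17.png

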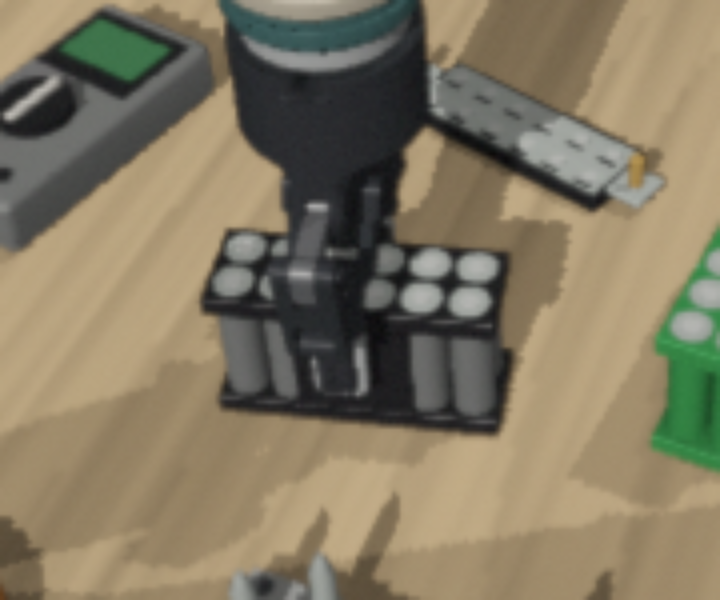

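Emit:
{"fn": "step_arm", "kwargs": {
  "linear": [
    [0.3,-0.4,0],
    [0.3,-0.4,0],
    [0.3,-0.4,0],
    [0.3,-0.4,0],
    [0.3,-0.4,0],
    [0.3,-0.4,0],
    [0.3,-0.4,0]
  ],
  "yaw": [0,0,0,0,0,0,0],
  "gripper": [0.1,0,-0.5,-0.5,-0.5,-0.5,-0.5]
}}

```text
clock: 16.58
eef_pos: [557.6, 177.2, 18.4]
tool_rot: [3.14, -0.0, 1.761]
force: [-0.4, -1.1, 7.6]
width: 43.5
```

Emit:
{"fn": "step_arm", "kwargs": {
  "linear": [
    [0,0,-2],
    [0,0,-5],
    [0,0,-12],
    [0,0,-25],
    [0,0,-40],
    [0,0,-40]
  ],
  "yaw": [0,0,0,0,0,0],
  "gripper": [-0.5,-0.5,-0.5,-0.5,-0.5,-0.5]
}}

```text
clock: 17.08
eef_pos: [558.7, 177.7, 60.0]
tool_rot: [3.137, -0.001, 1.761]
force: [0.7, -0.2, -6.0]
width: 43.6
```

```bash
python3 -c "
from h import *
d=cams.get_image('side'); 
u,v=proj(d,[[557,178,40]])[0].astype(int);print(u,v)
cv2.imwrite('pics/s18.png',cv2.resize(d['frame'][v-80:v+70,u-90:u+90,::-1],None,fx=4,fy=4)); print(ctrl.read_state()['force'],ctrl.read_state()['torque'])
plan(476.9,337.6,130,1.473)"
```

```text
269 295
[ 0.53870797 -0.00883442 -6.21252095] [ 0.06618557 -0.04040418  0.00655156]
linear [172.5 -49.7 -71.1] yaw 0.288 rows>= 4.6 | now [558.3 177.6  58.9] 1.7609
```

View pics/s18.png

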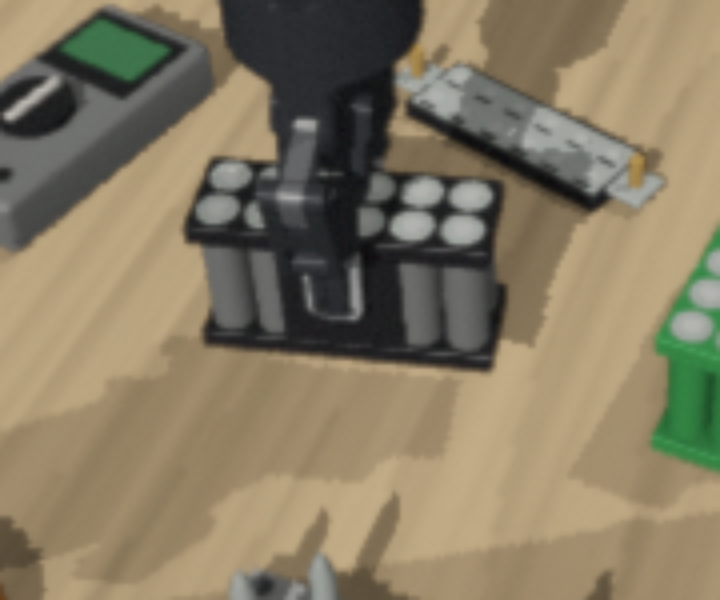

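Emit:
{"fn": "step_arm", "kwargs": {
  "linear": [
    [0,0,-25],
    [0,0,-50],
    [30,-9,-66],
    [60,-17,-66],
    [92,-27,-66],
    [125,-36,-66],
    [150,-43,-66],
    [168,-49,-66]
  ],
  "yaw": [0,0,0,0.08,0.16,0.22,0.288,0.288],
  "gripper": [-0.5,-0.5,-0.5,-0.5,-0.5,-0.5,-0.5,-0.5]
}}

```text
clock: 17.8
eef_pos: [474.0, 336.4, 122.3]
tool_rot: [-3.14, -0.001, 1.474]
force: [-0.4, 0.3, -6.2]
width: 43.5
```

Emit:
{"fn": "step_arm", "kwargs": {
  "linear": [
    [0,0,0],
    [0,0,0],
    [0,0,0],
    [0,0,0]
  ],
  "yaw": [0,0,0,0],
  "gripper": [-0.5,-0.5,-0.5,-0.5]
}}

```text
clock: 18.13
eef_pos: [477.4, 331.1, 122.7]
tool_rot: [3.142, 0.001, 1.471]
force: [0.9, 0.2, -6.3]
width: 43.3
```

```bash
python3 held.py cell_block 62 51.6; python3 chk.py pics/w19.png 177; python3 -c "
from h import *
plan(476.9,337.6,95,1.473)"
```

```text
0.82 front toolY -64.7 => centre toolY -2.7 mid toolX at centre 0.7 slope(rad) 0.0014 width 43.2
[477.6 331.2 122.8] 1.4707
linear [ 5.9 -1.2 27.9] yaw -0.002 rows>= 0.7 | now [477.5 331.6 122.9] 1.471
```

View pics/w19.png

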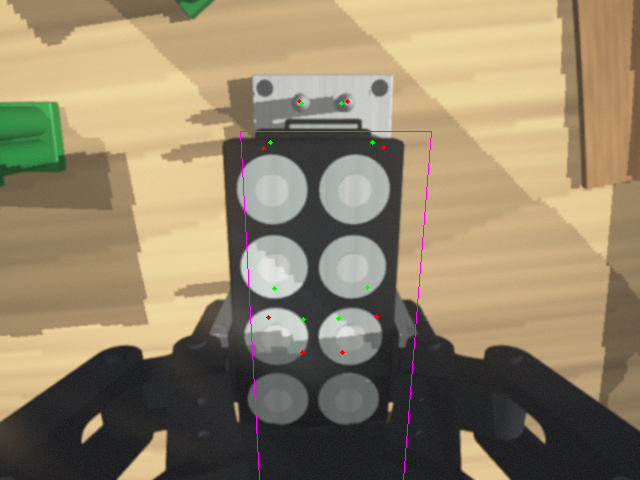

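Emit:
{"fn": "step_arm", "kwargs": {
  "linear": [
    [3,-1,5],
    [5.9,-2,12],
    [5.9,-2,22],
    [5.9,-2,28],
    [5.9,-2,28],
    [5.9,-2,28],
    [5.9,-2,28],
    [5.9,-2,28]
  ],
  "yaw": [-0.002,-0.002,-0.002,-0.002,-0.002,-0.002,-0.002,-0.002],
  "gripper": [-0.5,-0.5,-0.5,-0.5,-0.5,-0.5,-0.5,-0.5]
}}

```text
clock: 18.95
eef_pos: [475.8, 338.9, 95.3]
tool_rot: [3.141, -0.0, 1.475]
force: [-0.3, -0.6, -5.9]
width: 43.3
```

```bash
python3 chk.py pics/w20.png 146.5; python3 -c "
from h import *
plan(476.1,337.5,70,1.473)"
```

```text
linear [-1.5  0.4 25.3] yaw 0.002 rows>= 0.6 | now [475.8 339.   95.3] 1.4748
```

View pics/w20.png

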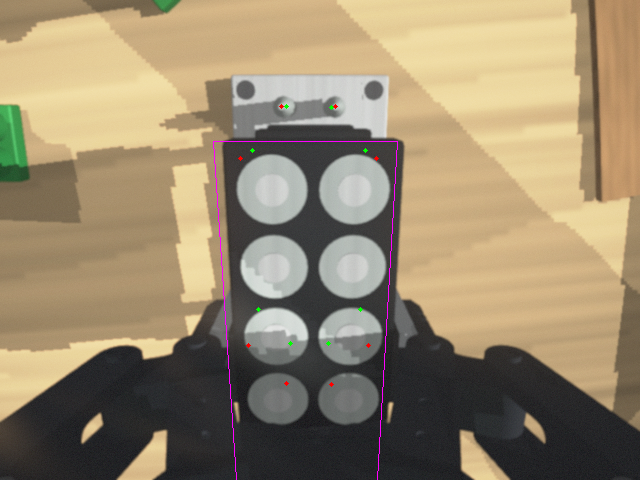

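Emit:
{"fn": "step_arm", "kwargs": {
  "linear": [
    [-1.8,0.3,2],
    [-1.8,0.3,8],
    [-1.8,0.3,16],
    [-1.8,0.3,24],
    [-1.8,0.3,30],
    [-1.8,0.3,30],
    [-1.8,0.3,30],
    [-1.8,0.3,30]
  ],
  "yaw": [0.002,0.002,0.002,0.002,0.002,0.002,0.002,0.002],
  "gripper": [-0.5,-0.5,-0.5,-0.5,-0.5,-0.5,-0.5,-0.5]
}}

```text
clock: 19.67
eef_pos: [475.7, 337.1, 64.9]
tool_rot: [3.141, -0.0, 1.473]
force: [0.4, 0.5, -5.6]
width: 43.5
```

```bash
python3 chk.py pics/w21.png 117; python3 -c "
from h import *
plan(476.1,337.5,48.5,1.473);print(ctrl.read_state()['force'])"
```

```text
linear [ 0.3  0.2 16.7] yaw -0.0 rows>= 0.4 | now [475.9 337.2  65.2] 1.473
[ 0.00625529  0.13142309 -6.12915978]
```

View pics/w21.png

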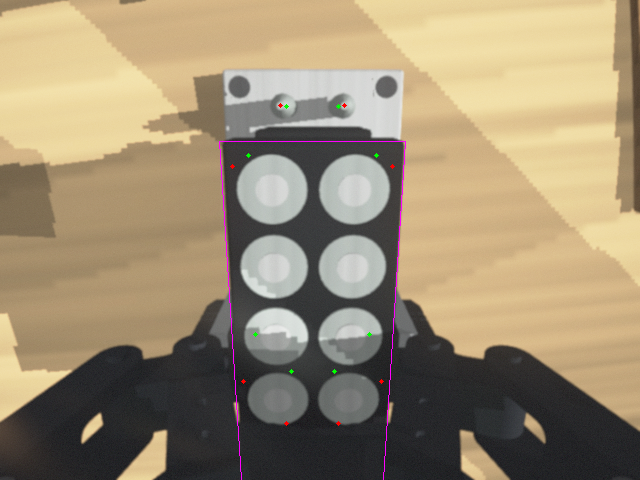

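Overlay matches the block's top to within about 1 mm. Lower it gently.

Emit:
{"fn": "step_arm", "kwargs": {
  "linear": [
    [0,0,3],
    [0,0,7],
    [0,0,11],
    [0,0,14],
    [0,0,15],
    [0,0,16],
    [0,0,16.5],
    [0,0,16.5]
  ],
  "yaw": [0,0,0,0,0,0,0,0],
  "gripper": [-0.5,-0.5,-0.5,-0.5,-0.5,-0.5,-0.5,-0.5]
}}

```text
clock: 20.38
eef_pos: [475.6, 337.0, 48.6]
tool_rot: [-3.142, -0.0, 1.473]
force: [0.1, -0.4, -5.9]
width: 43.2
```

Emit:
{"fn": "step_arm", "kwargs": {
  "linear": [
    [0,0,0],
    [0,0,0],
    [0,0,0]
  ],
  "yaw": [0,0,0],
  "gripper": [-0.5,-0.5,-0.5]
}}

```text
clock: 20.63
eef_pos: [475.7, 337.1, 48.5]
tool_rot: [3.141, -0.0, 1.473]
force: [-0.4, 0.2, -6.1]
width: 43.4
```

Emit:
{"fn": "step_arm", "kwargs": {
  "linear": [
    [0,0,0.5],
    [0,0,1],
    [0,0,1.5],
    [0,0,2],
    [0,0,2],
    [0,0,2]
  ],
  "yaw": [0,0,0,0,0,0],
  "gripper": [-0.5,-0.5,-0.5,-0.5,-0.5,-0.5]
}}

```text
clock: 21.13
eef_pos: [475.6, 337.1, 48.4]
tool_rot: [3.141, -0.001, 1.473]
force: [-4.5, -2.3, 11.2]
width: 43.3
```

```bash
python3 chk.py pics/w22.png 100; python3 -c "
from h import *
plan(476.1,337.5,48.5,1.473);print(ctrl.read_state()['force'])
d=cams.get_image('side'); 
u,v=proj(d,[[476,337,50]])[0].astype(int)
cv2.imwrite('pics/s22.png',cv2.resize(d['frame'][v-80:v+70,u-90:u+90,::-1],None,fx=4,fy=4))"
```

```text
linear [ 0.4  0.4 -0.2] yaw 0.0 rows>= 0.0 | now [475.6 337.1  48.3] 1.473
[-4.33597676 -2.31682767 11.22323199]
```

View pics/s22.png

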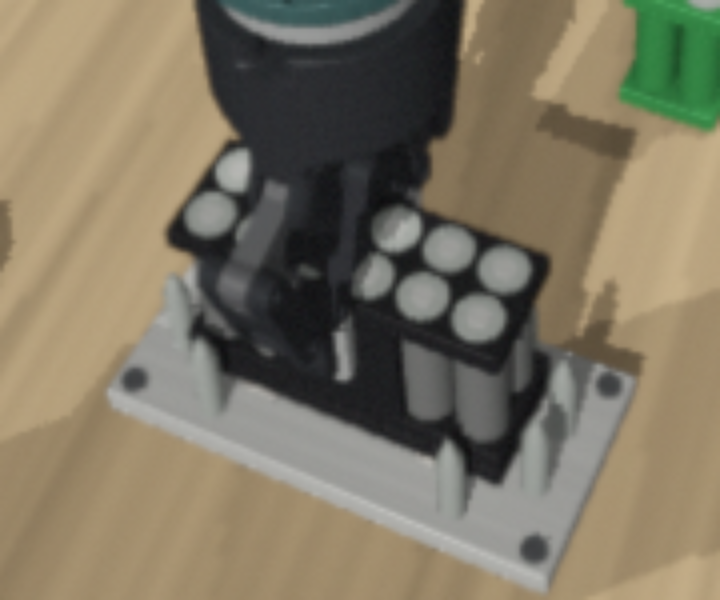

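View pics/w22.png

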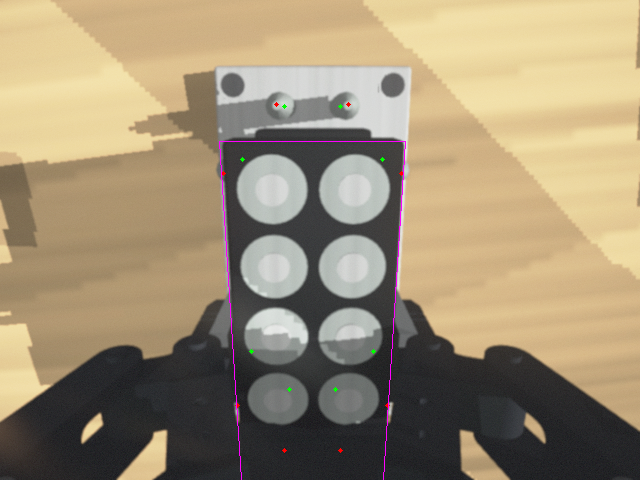

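Emit:
{"fn": "step_arm", "kwargs": {
  "linear": [
    [0,0,-1],
    [0,0,-1],
    [0,0,-1],
    [0,0,-1],
    [0,0,-1],
    [0,0,-1],
    [0,0,-25],
    [0,0,-60]
  ],
  "yaw": [0,0,0,0,0,0,0,0],
  "gripper": [-0.5,0,0.2,0.3,0.35,0.35,0.4,0.4]
}}

```text
clock: 21.9
eef_pos: [473.4, 335.6, 104.1]
tool_rot: [-3.136, 0.005, 1.473]
force: [-0.1, 0.1, -0.0]
width: 59.6
```

Emit:
{"fn": "step_arm", "kwargs": {
  "linear": [
    [0,0,-40],
    [0,0,-80],
    [0,0,-100],
    [0,0,-100],
    [0,0,-100]
  ],
  "yaw": [0,0,0,0,0],
  "gripper": [0.4,0.4,0.4,0.4,0.4]
}}

```text
clock: 22.32
eef_pos: [476.2, 337.6, 207.7]
tool_rot: [3.139, -0.002, 1.473]
force: [0.2, 0.1, 0.1]
width: 60.0
```

```bash
python3 chk.py pics/w23.png 100; python3 m.py wrist cell_block; python3 -c "
from h import *
plan(545.5,-0.3,200,1.227)"
```

```text
cell_block 0.84 [50.0, 134.4] 6891 h95 71.0 topband (array([405. , 151.1]), 1.4515, 53.6, 44.2) all (array([404.9, 151. ]), 1.4629, 53.8, 44.3)
cell_block 0.68 [213.3, 15.3] 2343 h95 70.9 topband (array([340.3, 277.5]), 1.4757, 36.5, 17.1) all (array([335. , 285.9]), -1.3281, 48.3, 21.3)
cell_block 0.6 [311.2, 214.7] 13094 h95 101.4 topband None all (array([475.2, 334.3]), -0.0973, 123.7, 51.0)
linear [-328.2  103.4    4.9] yaw 0.246 rows>= 8.3 | now [474.6 336.5 204.9] 1.4731
```

View pics/w23.png

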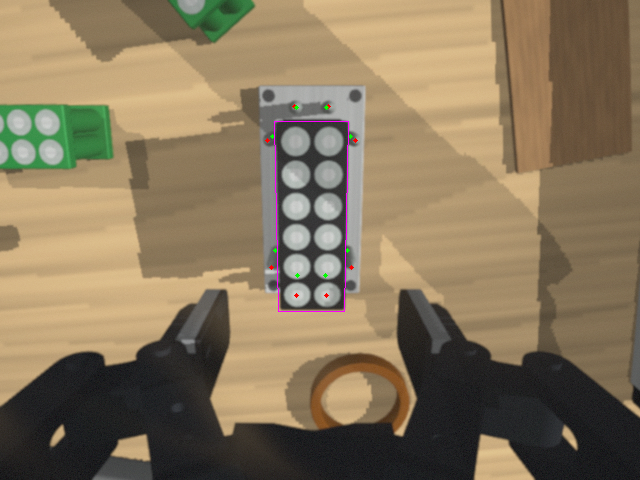

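Emit:
{"fn": "step_arm", "kwargs": {
  "linear": [
    [-40,12,0],
    [-328,103,0],
    [-328,103,0],
    [-328,103,0],
    [-328,103,0],
    [-328,103,0],
    [-328,103,0],
    [-328,103,0]
  ],
  "yaw": [0,0.1,0.2,0.246,0.246,0.246,0.246,0.246],
  "gripper": [0.4,0.4,0.4,0.4,0.4,0.4,0.4,0.4]
}}

```text
clock: 23.13
eef_pos: [543.0, 8.8, 204.9]
tool_rot: [-3.139, 0.001, 1.227]
force: [1.0, 0.4, 0.5]
width: 60.0
```

Emit:
{"fn": "step_arm", "kwargs": {
  "linear": [
    [0,0,0],
    [0,0,0],
    [0,0,0],
    [0,0,0]
  ],
  "yaw": [0,0,0,0],
  "gripper": [0.4,0.4,0.4,0.4]
}}

```text
clock: 23.47
eef_pos: [543.2, 12.6, 205.5]
tool_rot: [-3.139, -0.0, 1.229]
force: [0.0, 0.8, 0.1]
width: 59.6
```

```bash
python3 m.py wrist upper_collector;  python3 -c "
from h import *
d=cams.get_image('wrist'); cv2.imwrite('pics/w24.png',d['frame'][:,:,::-1])
plan(545.5,-0.3,60,1.227)"
```

```text
upper_collector 0.65 [297.9, 199.3] 8565 h95 11.8 topband (array([ 5.461e+02, -2.000e-01]), -0.3458, 160.2, 43.3) all (array([546.2,  -0. ]), -0.3323, 160.4, 44.6)
linear [-11.4   6.1 146.1] yaw 0.003 rows>= 3.5 | now [543.6  12.5 206.1] 1.2298
```

View pics/w24.png

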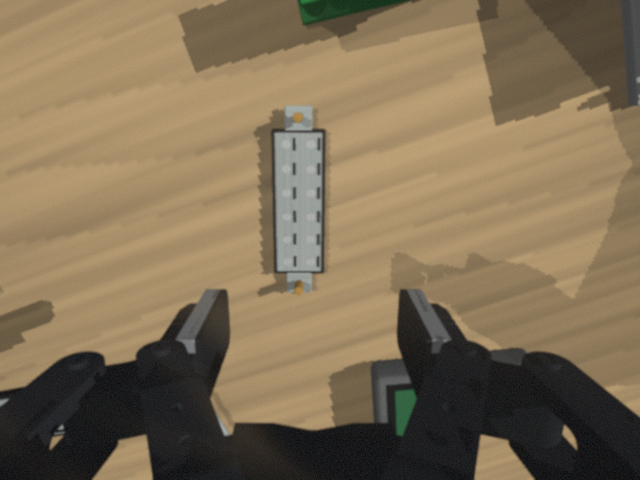

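Emit:
{"fn": "step_arm", "kwargs": {
  "linear": [
    [-11.6,6.2,35],
    [-11.6,6.2,75],
    [-11.6,6.2,115],
    [-11.6,6.2,150],
    [-11.6,6.2,170],
    [-11.6,6.2,170],
    [-11.6,6.2,170],
    [-11.6,6.2,170]
  ],
  "yaw": [0.004,0.004,0.004,0.004,0.004,0.004,0.004,0.004],
  "gripper": [0.4,0.4,0.4,0.4,0.4,0.4,0.4,0.4]
}}

```text
clock: 24.28
eef_pos: [547.0, -1.8, 37.7]
tool_rot: [3.14, -0.001, 1.224]
force: [0.3, 0.8, 0.4]
width: 60.1
```

```bash
python3 m.py wrist upper_collector;  python3 -c "
from h import *
d=cams.get_image('wrist'); cv2.imwrite('pics/w25.png',d['frame'][:,:,::-1])
plan(546.1,-0.2,-9.5,1.225)"
```

```text
upper_collector 0.93 [311.9, 242.0] 28447 h95 11.7 topband (array([ 5.458e+02, -2.000e-01]), -0.3442, 159.5, 43.9) all (array([5.46e+02, 2.00e-01]), -0.3458, 159.5, 44.9)
linear [ 1.3 -1.7 47.8] yaw -0.002 rows>= 1.1 | now [547.2  -2.   38.3] 1.2234
```

View pics/w25.png

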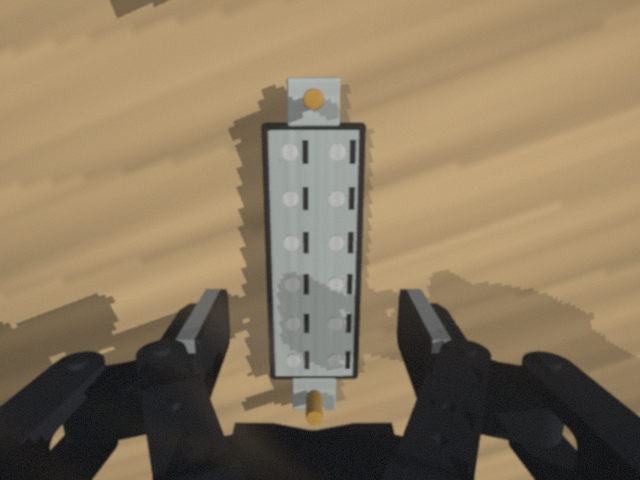

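Emit:
{"fn": "step_arm", "kwargs": {
  "linear": [
    [0.8,-1,15],
    [0.8,-1,30],
    [0.8,-1,40],
    [0.8,-1,46],
    [0.8,-1,47.5],
    [0.8,-1,47.5],
    [0.8,-1,47.5]
  ],
  "yaw": [-0.001,-0.001,-0.001,-0.001,-0.001,-0.001,-0.001],
  "gripper": [0.4,0.4,0.4,0.4,0.4,0.4,0.4]
}}

```text
clock: 25.02
eef_pos: [545.6, -1.2, -10.5]
tool_rot: [3.141, -0.0, 1.224]
force: [1.1, -0.5, -1.1]
width: 59.7
```

```bash
python3 -c "
from h import *
plan(546,-0.2,-9.5,1.225)
s=ctrl.read_state();print(s['force'])"
```

```text
linear [ 1.1  0.  -1. ] yaw -0.001 rows>= 0.0 | now [545.6  -1.2 -10.5] 1.2238
[ 1.11880936 -0.53152568 -1.10844123]
```

Emit:
{"fn": "step_arm", "kwargs": {
  "linear": [
    [0.8,0,-0.5],
    [0.8,0,-0.5],
    [0.8,0,-0.5],
    [0.8,0,-0.5],
    [0.8,0,-0.5],
    [0.8,0,-0.5],
    [0.8,0,-0.5],
    [0.8,0,-0.5]
  ],
  "yaw": [0,0,0,0,0,0,0,0],
  "gripper": [0.4,0.3,-0.5,-0.5,-0.5,-0.5,-0.5,-0.5]
}}

```text
clock: 25.68
eef_pos: [545.8, -0.3, -9.6]
tool_rot: [3.141, -0.001, 1.224]
force: [-1.6, 0.9, 5.9]
width: 41.6
```

Emit:
{"fn": "step_arm", "kwargs": {
  "linear": [
    [0,0,-5],
    [0,0,-20],
    [0,0,-60],
    [0,0,-100],
    [0,0,-141],
    [0,0,-170],
    [0,0,-170],
    [0,0,-170]
  ],
  "yaw": [0,0,0,0,0,0,0,0],
  "gripper": [-0.5,-0.5,-0.5,-0.5,-0.5,-0.5,-0.5,-0.5]
}}

```text
clock: 26.35
eef_pos: [546.4, -0.2, 161.3]
tool_rot: [3.138, -0.002, 1.224]
force: [-0.5, 0.5, -1.7]
width: 41.9
```

```bash
python3 held.py upper_collector 80 20; python3 -c "
from h import *
d=cams.get_image('wrist'); cv2.imwrite('pics/w26.png',d['frame'][:,:,::-1])
plan(476.1,337.5,160,1.473)"
```

```text
0.73 front toolY -78.2 => centre toolY 1.8 mid toolX at centre 1.1 slope(rad) -0.0006 width 43.6
[ 5.450e+02 -1.000e-01  1.597e+02] 1.2243
linear [ 294.5 -178.6   -1.9] yaw -0.249 rows>= 8.3 | now [ 5.440e+02 -2.000e-01  1.581e+02] 1.2241
```

View pics/w26.png

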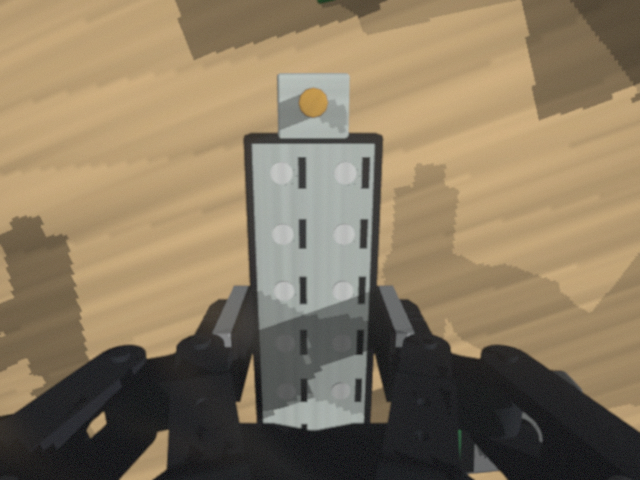

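Emit:
{"fn": "step_arm", "kwargs": {
  "linear": [
    [30,-18,0],
    [60,-36,0],
    [95,-57,0],
    [130,-79,0],
    [165,-100,0],
    [200,-121,0],
    [235,-142,0],
    [262,-159,0]
  ],
  "yaw": [0,-0.08,-0.16,-0.249,-0.249,-0.249,-0.249,-0.249],
  "gripper": [-0.5,-0.5,-0.5,-0.5,-0.5,-0.5,-0.5,-0.5]
}}

```text
clock: 27.17
eef_pos: [482.5, 303.3, 157.4]
tool_rot: [-3.138, 0.001, 1.476]
force: [0.9, 0.1, -0.7]
width: 41.7
```

```bash
python3 -c "
from h import *
plan(476.1,337.5,150,1.473)"
```

```text
linear [33.4 -9.7  7.4] yaw 0.003 rows>= 0.9 | now [482.5 303.3 157.4] 1.4756
```

Emit:
{"fn": "step_arm", "kwargs": {
  "linear": [
    [15,-4,3],
    [30,-8,8],
    [32,-9,8],
    [32,-9,8],
    [32,-9,8],
    [32,-9,8],
    [32,-9,8],
    [32,-9,8]
  ],
  "yaw": [0.003,0.003,0.003,0.003,0.003,0.003,0.003,0.003],
  "gripper": [-0.5,-0.5,-0.5,-0.5,-0.5,-0.5,-0.5,-0.5]
}}

```text
clock: 27.83
eef_pos: [479.8, 331.5, 151.7]
tool_rot: [3.141, 0.0, 1.468]
force: [-0.2, -1.1, -1.2]
width: 42.0
```

```bash
python3 -c "
from h import *
plan(476.1,337.5,105,1.473)"; python3 chk.py pics/w27.png 170;  python3 held.py upper_collector 80 20
```

```text
linear [ 5.6 -4.3 46.7] yaw -0.005 rows>= 1.1 | now [479.8 331.5 151.7] 1.4678
0.67 front toolY -79.0 => centre toolY 1.0 mid toolX at centre 0.5 slope(rad) 0.0016 width 43.0
0.6 front toolY -79.1 => centre toolY 0.9 mid toolX at centre 1.2 slope(rad) -0.0185 width 38.1
[479.5 332.1 151.8] 1.4688held.py:16: RankWarning: Polyfit may be poorly conditioned
  sl=np.array(sl); mid=sl[:,1:].mean(1); c=np.polyfit(sl[:,0],mid,1)
```

View pics/w27.png

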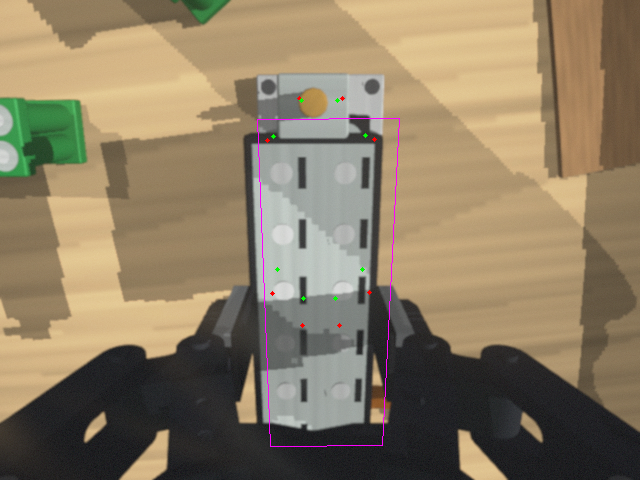

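Emit:
{"fn": "step_arm", "kwargs": {
  "linear": [
    [3,-2,10],
    [5.4,-4.5,25],
    [5.4,-4.5,40],
    [5.4,-4.5,47],
    [5.4,-4.5,47],
    [5.4,-4.5,47],
    [5.4,-4.5,47],
    [5.4,-4.5,47]
  ],
  "yaw": [-0.004,-0.004,-0.004,-0.004,-0.004,-0.004,-0.004,-0.004],
  "gripper": [-0.5,-0.5,-0.5,-0.5,-0.5,-0.5,-0.5,-0.5]
}}

```text
clock: 28.65
eef_pos: [475.8, 338.9, 105.2]
tool_rot: [3.14, -0.001, 1.474]
force: [0.1, -0.8, -1.1]
width: 41.7
```

```bash
python3 -c "
from h import *
plan(476.1,337.5,90,1.473)"; python3 chk.py pics/w28.png 125;  python3 held.py upper_collector 80 20
```

```text
linear [-1.4  0.4 15.2] yaw 0.001 rows>= 0.4 | now [475.8 338.9 105.2] 1.4738
[475.6 338.9 105.2] 1.4739
```

View pics/w28.png

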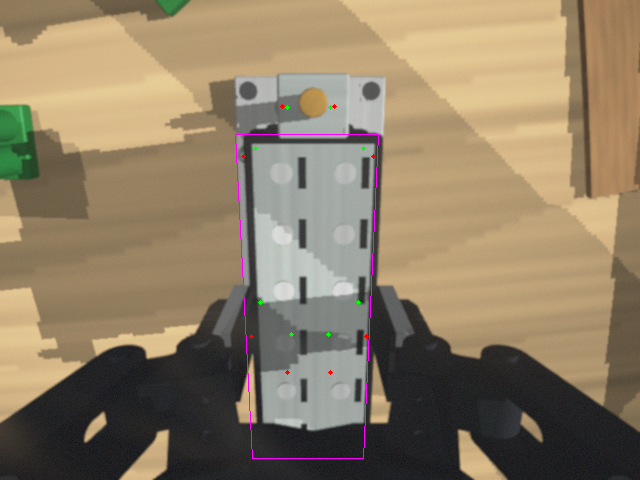

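Emit:
{"fn": "step_arm", "kwargs": {
  "linear": [
    [-1.9,0,2],
    [-1.9,0,5],
    [-1.9,0,9],
    [-1.9,0,12],
    [-1.9,0,12],
    [-1.9,0,12],
    [-1.9,0,12]
  ],
  "yaw": [0.001,0.001,0.001,0.001,0.001,0.001,0.001],
  "gripper": [-0.5,-0.5,-0.5,-0.5,-0.5,-0.5,-0.5]
}}

```text
clock: 29.38
eef_pos: [475.0, 336.7, 92.4]
tool_rot: [-3.142, 0.0, 1.473]
force: [-0.3, -0.1, -1.6]
width: 41.7
```

```bash
python3 -c "
from h import *
plan(476.1,337.5,90,1.473)"; python3 chk.py pics/w29.png 113;  python3 held.py upper_collector 80 20
```

```text
linear [0.9 1.  2.4] yaw -0.0 rows>= 0.1 | now [475.  336.7  92.4] 1.473
0.79 front toolY -79.2 => centre toolY 0.8 mid toolX at centre 0.9 slope(rad) 0.0045 width 43.4
[475.1 336.8  92.5] 1.4731
```

View pics/w29.png

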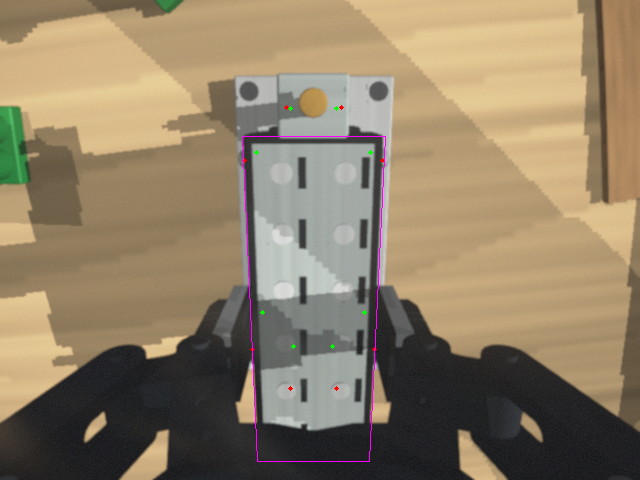

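Emit:
{"fn": "step_arm", "kwargs": {
  "linear": [
    [0.4,0.6,0.5],
    [0.4,0.6,1],
    [0.4,0.6,1.5],
    [0.4,0.6,2],
    [0.4,0.6,2.5],
    [0.4,0.6,2.5],
    [0.4,0.6,2.5]
  ],
  "yaw": [0,0,0,0,0,0,0],
  "gripper": [-0.5,-0.5,-0.5,-0.5,-0.5,-0.5,-0.5]
}}

```text
clock: 30.12
eef_pos: [475.6, 337.1, 90.4]
tool_rot: [3.142, -0.0, 1.473]
force: [-1.1, -1.2, 5.2]
width: 41.8
```

Emit:
{"fn": "step_arm", "kwargs": {
  "linear": [
    [0,0,-0.5],
    [0,0,-0.5],
    [0,0,-0.5],
    [0,0,-0.5],
    [0,0,-0.5],
    [0,0,-8],
    [0,0,-30],
    [0,0,-70]
  ],
  "yaw": [0,0,0,0,0,0,0,0],
  "gripper": [-0.2,0.1,0.3,0.4,0.4,0.4,0.4,0.4]
}}

```text
clock: 30.78
eef_pos: [473.0, 335.4, 157.6]
tool_rot: [-3.135, 0.006, 1.473]
force: [0.0, 1.3, 1.2]
width: 59.7
```

Emit:
{"fn": "step_arm", "kwargs": {
  "linear": [
    [0,0,-35],
    [0,0,-60],
    [0,0,-60],
    [0,0,-60],
    [0,0,-60]
  ],
  "yaw": [0,0,0,0,0],
  "gripper": [0.4,0.4,0.4,0.4,0.4]
}}

```text
clock: 31.2
eef_pos: [475.0, 336.8, 219.6]
tool_rot: [-3.141, 0.0, 1.473]
force: [-0.3, 0.3, -0.9]
width: 59.8
```

```bash
python3 chk.py pics/w30.png 110; python3 -c "
from h import *
print(ctrl.read_state()['force'])
plan(479,-332.5,220,1.881)"; python3 m.py top hold_down
```

```text
[-0.03541423  0.29734669  0.47738559]
linear [-665.5   69.5   -1.1] yaw -0.408 rows>= 16.0 | now [474.7 336.6 218.9] 1.4731
hold_down 0.83 [476.4, 257.8] 734 h95 43.8 topband (array([ 477.8, -332.2]), 0.3, 115.7, 46.3) all (array([ 479. , -332.9]), 0.2971, 117.4, 47.9)
```

View pics/w30.png

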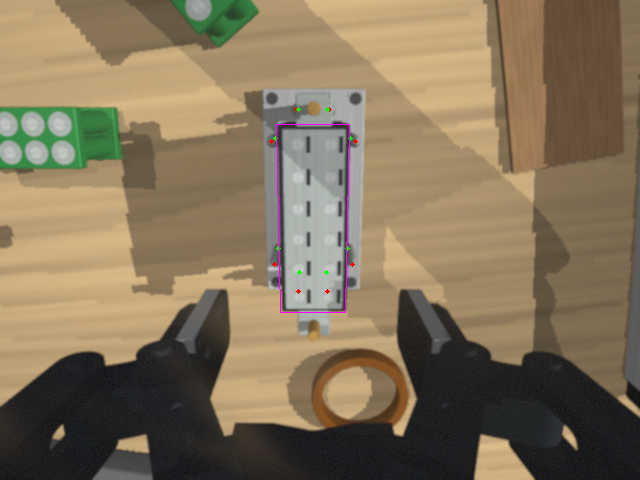

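Emit:
{"fn": "step_arm", "kwargs": {
  "linear": [
    [-333,35,0],
    [-333,35,0],
    [-333,35,0],
    [-333,35,0],
    [-333,35,0],
    [-333,35,0],
    [-333,35,0],
    [-333,35,0]
  ],
  "yaw": [0,-0.05,-0.1,-0.15,-0.2,-0.25,-0.3,-0.3],
  "gripper": [0.4,0.4,0.4,0.4,0.4,0.4,0.4,0.4]
}}

```text
clock: 32.02
eef_pos: [477.0, 1.8, 219.2]
tool_rot: [-3.14, -0.0, 1.775]
force: [1.7, 0.2, 0.8]
width: 59.7
```

```bash
python3 -c "
from h import *
plan(479,-332.5,190,1.881)"
```

```text
linear [-327.8  -65.9   29.2] yaw -0.106 rows>= 8.0 | now [477.    1.8 219.2] 1.7753
```

Emit:
{"fn": "step_arm", "kwargs": {
  "linear": [
    [-327,-66,29],
    [-327,-66,29],
    [-327,-66,29],
    [-327,-66,29],
    [-327,-66,29],
    [-327,-66,29],
    [-327,-66,29],
    [-327,-66,29]
  ],
  "yaw": [0,-0.05,-0.1,-0.1,-0.1,-0.1,-0.1,-0.1],
  "gripper": [0,0,0,0,0,0,0,0]
}}

```text
clock: 32.68
eef_pos: [478.0, -330.1, 189.7]
tool_rot: [-3.14, -0.002, 1.873]
force: [1.1, -0.9, 0.6]
width: 43.0
```

Emit:
{"fn": "step_arm", "kwargs": {
  "linear": [
    [-10,-2,0],
    [-10,-2,0],
    [-10,-2,0],
    [-10,-2,0],
    [-10,-2,0]
  ],
  "yaw": [0,0,0,0,0],
  "gripper": [0,0,0,0,0]
}}

```text
clock: 33.1
eef_pos: [480.5, -336.1, 190.8]
tool_rot: [3.142, -0.002, 1.876]
force: [0.4, 0.4, 0.1]
width: 42.9
```

```bash
cat > hd.py <<'E'
from h import *
d=cams.get_image('wrist')
for r in cams.regions_of('wrist','hold_down'):
    P,uv=cloud(d,cv2.dilate(r["pixels"].astype(np.uint8),np.ones((3,3)))>0)
    A=P[(P[:,2]>34)&(P[:,2]<50)]; B=P[(P[:,2]>4.5)&(P[:,2]<13)]
    print(round(r["conf"],2),r["pixel"],"bar",rect(A) if len(A)>20 else None,np.median(A[:,2]) if len(A) else None,"frame",rect(B) if len(B)>20 else None,np.median(B[:,2]) if len(B) else None)
E
python3 hd.py;  python3 -c "
from h import *
d=cams.get_image('wrist'); cv2.imwrite('pics/w31.png',d['frame'][:,:,::-1])
plan(480,-332.5,60,1.874)"
```

```text
0.94 [315.1, 196.8] bar (array([ 479.7, -331.7]), 0.3036, 80.0, 11.3) 41.74380557259292 frame (array([ 480. , -331.4]), 0.3119, 116.1, 39.3) 7.779979082496311
linear [  4.5   0.9 131.3] yaw 0.001 rows>= 3.2 | now [ 480.5 -337.   191.3] 1.8751
```

View pics/w31.png

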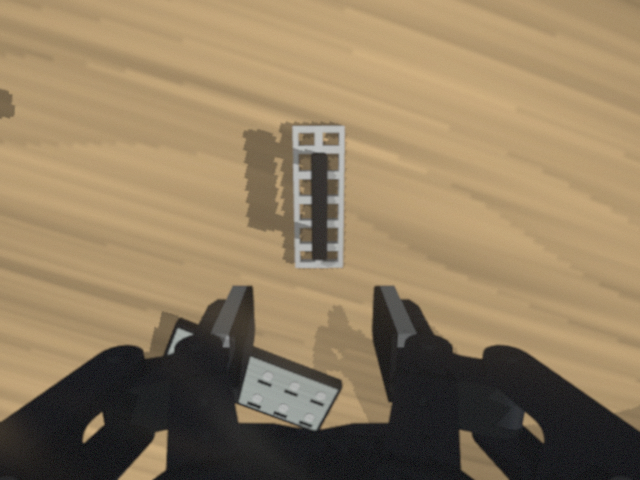

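Emit:
{"fn": "step_arm", "kwargs": {
  "linear": [
    [5.2,0.6,40],
    [5.2,0.6,80],
    [5.2,0.6,115],
    [5.2,0.6,130],
    [5.2,0.6,130],
    [5.2,0.6,130],
    [5.2,0.6,130],
    [5.2,0.6,130]
  ],
  "yaw": [-0.002,-0.002,-0.002,-0.002,-0.002,-0.002,-0.002,-0.002],
  "gripper": [0,0,0,0,0,0,0,0]
}}

```text
clock: 33.92
eef_pos: [480.4, -334.0, 63.0]
tool_rot: [3.139, 0.003, 1.875]
force: [1.0, -0.5, 0.1]
width: 42.6
```

```bash
python3 hd.py;  python3 -c "
from h import *
d=cams.get_image('wrist'); cv2.imwrite('pics/w32.png',d['frame'][:,:,::-1])
plan(479.8,-331.6,6,1.878)"
```

```text
0.8 [319.0, 243.1] bar (array([ 479.7, -331.9]), 0.3105, 80.1, 12.0) 41.721591941081726 frame (array([ 479.9, -331.6]), 0.3126, 116.6, 39.7) 7.7897596635296225
linear [ 2.2  0.6 56.5] yaw -0.003 rows>= 1.4 | now [ 479.9 -333.8   62.5] 1.8751
```

View pics/w32.png

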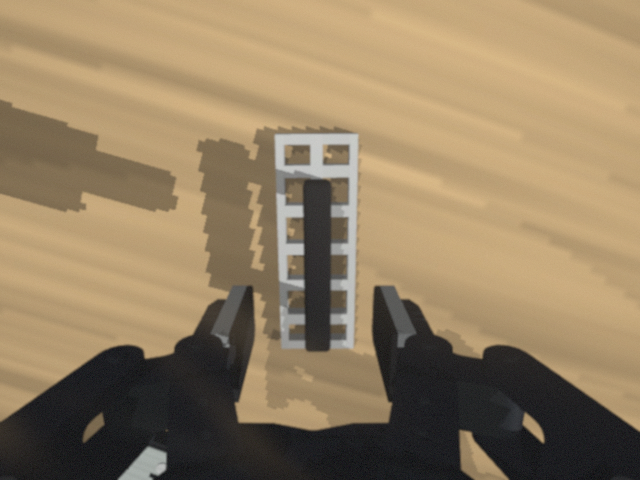

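Emit:
{"fn": "step_arm", "kwargs": {
  "linear": [
    [2,0.3,20],
    [2,0.3,40],
    [2,0.3,52],
    [2,0.3,56],
    [2,0.3,56],
    [2,0.3,56],
    [2,0.3,56]
  ],
  "yaw": [-0.006,-0.006,-0.006,-0.006,-0.006,-0.006,-0.006],
  "gripper": [0,0,0,0,0,-0.1,-0.2]
}}

```text
clock: 34.65
eef_pos: [479.3, -331.9, 6.0]
tool_rot: [3.141, 0.001, 1.881]
force: [0.4, -0.5, -0.9]
width: 34.6
```

```bash
python3 -c "
from h import *
d=cams.get_image('side'); 
u,v=proj(d,[[480,-332,30]])[0].astype(int);print(u,v)
cv2.imwrite('pics/s33.png',cv2.resize(d['frame'][v-50:v+30,u-50:u+50,::-1],None,fx=7,fy=7)); print(ctrl.read_state()['force'])
plan(479.8,-331.7,6,1.882)"
```

```text
377 163
[-1.43500438 -0.5147184  -0.13710319]
linear [0.  0.5 0.1] yaw -0.001 rows>= 0.0 | now [ 479.4 -331.9    6.1] 1.8809
```

View pics/s33.png

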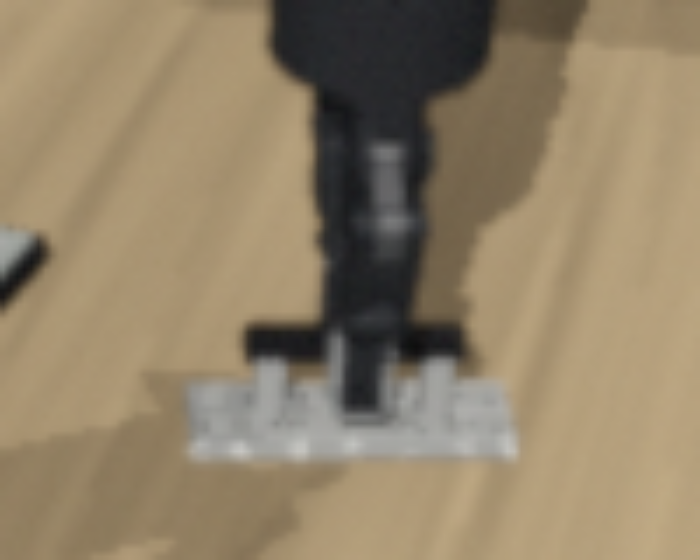

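Emit:
{"fn": "step_arm", "kwargs": {
  "linear": [
    [0,0.3,-2],
    [0,0.3,-2],
    [0,0.3,-2],
    [0,0.3,-2],
    [0,0.3,-2],
    [0,0.3,-2],
    [0,0.3,-2],
    [0,0.3,-2]
  ],
  "yaw": [-0.001,-0.001,-0.001,-0.001,-0.001,-0.001,-0.001,-0.001],
  "gripper": [-0.4,-0.6,-1,-1,-1,-1,-1,-1]
}}

```text
clock: 35.37
eef_pos: [479.7, -331.9, 7.8]
tool_rot: [3.141, 0.001, 1.882]
force: [-0.2, -0.4, 5.5]
width: 11.0
```

Emit:
{"fn": "step_arm", "kwargs": {
  "linear": [
    [0,0,-3],
    [0,0,-10],
    [0,0,-30],
    [0,0,-60],
    [0,0,-60],
    [0,0,-60]
  ],
  "yaw": [0,0,0,0,0,0],
  "gripper": [-1,-1,-1,-1,-1,-1]
}}

```text
clock: 35.87
eef_pos: [479.7, -331.6, 68.4]
tool_rot: [3.14, 0.002, 1.882]
force: [-0.1, 0.4, -3.2]
width: 10.8
```

```bash
python3 -c "
from h import *
d=cams.get_image('side'); 
u,v=377,163
cv2.imwrite('pics/s34.png',cv2.resize(d['frame'][v-80:v+30,u-70:u+70,::-1],None,fx=5,fy=5)); print(ctrl.read_state()['force'])
d=cams.get_image('wrist'); cv2.imwrite('pics/w34.png',d['frame'][:,:,::-1])
plan(476.1,337.5,190,1.473)"
```

```text
[-0.19387438  0.54766129 -3.75183856]
linear [ 636.4  202.7 -123.6] yaw 0.409 rows>= 16.3 | now [ 478.2 -330.4   66.4] 1.8822
```

View pics/s34.png

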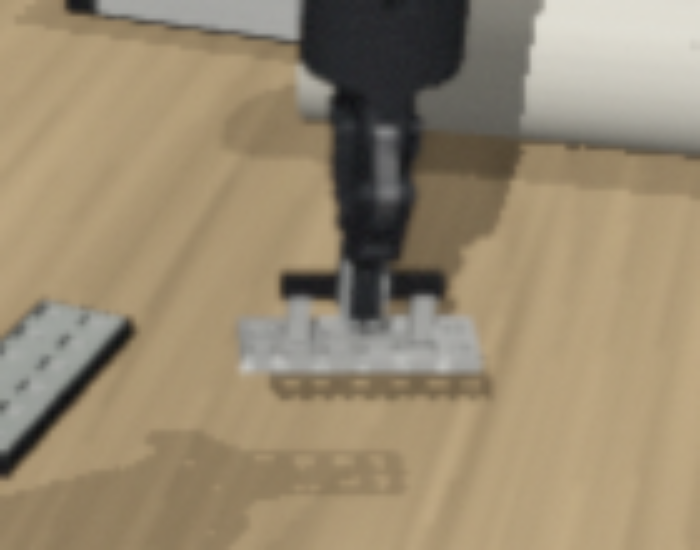

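View pics/w34.png

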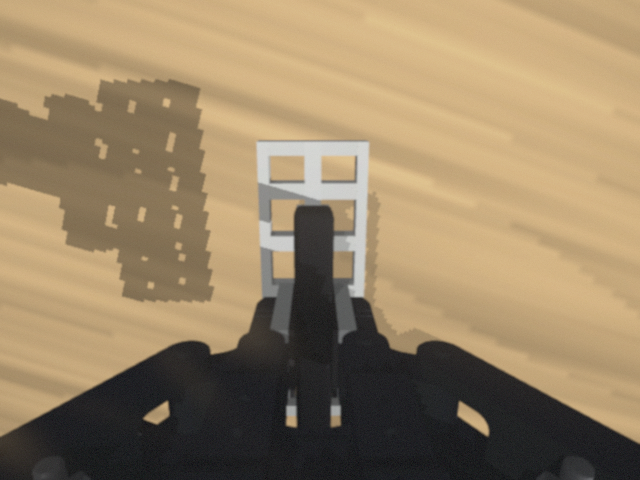

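Emit:
{"fn": "step_arm", "kwargs": {
  "linear": [
    [0,0,-40],
    [30,10,-60],
    [70,22,-80],
    [110,35,-100],
    [150,48,-124],
    [190,60,-124],
    [230,73,-124],
    [268,85,-124]
  ],
  "yaw": [0,0,0,0.05,0.1,0.15,0.2,0.25],
  "gripper": [-1,-1,-1,-1,-1,-1,-1,-1]
}}

```text
clock: 36.63
eef_pos: [476.9, -61.5, 190.5]
tool_rot: [-3.14, -0.0, 1.629]
force: [1.3, 1.0, -3.0]
width: 10.5
```

```bash
python3 -c "
from h import *
plan(476.1,337.5,180,1.473)"
```

```text
linear [398.4  22.4  10.5] yaw 0.156 rows>= 9.6 | now [476.9 -61.5 190.5] 1.6289
```

Emit:
{"fn": "step_arm", "kwargs": {
  "linear": [
    [40,2,0],
    [80,4,0],
    [120,7,0],
    [160,9,0],
    [200,11,0],
    [240,13,0],
    [280,15,0],
    [320,18,0]
  ],
  "yaw": [0,0.02,0.05,0.08,0.1,0.13,0.15,0.15],
  "gripper": [-1,-1,-1,-1,-1,-1,-1,-1]
}}

```text
clock: 37.3
eef_pos: [474.5, 258.6, 189.4]
tool_rot: [-3.139, 0.002, 1.482]
force: [0.6, -0.6, -3.0]
width: 10.9
```

```bash
python3 -c "
from h import *
plan(476.1,337.5,175,1.473)"
```

```text
linear [78.7 -5.4 14.4] yaw 0.009 rows>= 1.9 | now [474.5 258.6 189.4] 1.4816
```

Emit:
{"fn": "step_arm", "kwargs": {
  "linear": [
    [25,-2,5],
    [50,-4,12],
    [70,-5,12],
    [77,-5,12],
    [77,-5,12],
    [77,-5,12],
    [77,-5,12],
    [77,-5,12]
  ],
  "yaw": [0.007,0.007,0.007,0.007,0.007,0.007,0.007,0.007],
  "gripper": [-1,-1,-1,-1,-1,-1,-1,-1]
}}

```text
clock: 37.97
eef_pos: [478.6, 332.0, 179.0]
tool_rot: [-3.141, 0.001, 1.472]
force: [-0.4, -0.1, -3.0]
width: 10.8
```

```bash
sed -e 's/-62,-22),(-62,22),(62,22),(62,-22/-58,-20),(-58,20),(58,20),(58,-20/' chk.py > chk2.py; cat >> chk2.py <<'E'
for x in(-71,71):
    u=proj(d,[[*(N+R@np.array([x,0])),127]])[0]; cv2.circle(f,tuple(int(t) for t in u),2,(255,0,0),-1)
cv2.imwrite(sys.argv[1],f)
E
python3 -c "
from h import *
plan(476.1,337.5,150,1.473)"; python3 chk2.py pics/w35.png 177
```

```text
linear [ 5.2 -3.  29. ] yaw -0.001 rows>= 0.7 | now [478.6 332.  179. ] 1.4722
```

View pics/w35.png

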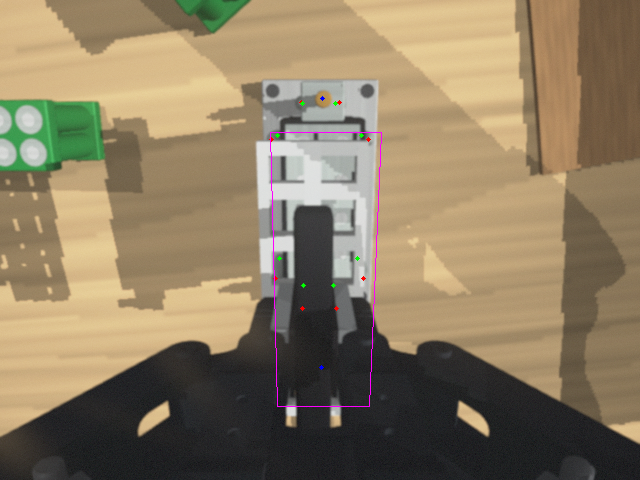

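Emit:
{"fn": "step_arm", "kwargs": {
  "linear": [
    [2,-1,8],
    [4.8,-3,18],
    [4.8,-3,28],
    [4.8,-3,37],
    [4.8,-3,37],
    [4.8,-3,37],
    [4.8,-3,37],
    [4.8,-3,37]
  ],
  "yaw": [-0.001,-0.001,-0.001,-0.001,-0.001,-0.001,-0.001,-0.001],
  "gripper": [-1,-1,-1,-1,-1,-1,-1,-1]
}}

```text
clock: 38.68
eef_pos: [476.1, 339.4, 142.3]
tool_rot: [3.141, -0.001, 1.476]
force: [0.4, -0.7, -2.9]
width: 10.8
```

```bash
python3 -c "
from h import *
plan(476.1,337.5,120,1.473)"; python3 chk2.py pics/w36.png 142
```

```text
linear [-1.9  0.2 22.3] yaw 0.003 rows>= 0.5 | now [476.1 339.4 142.3] 1.4759
```

View pics/w36.png

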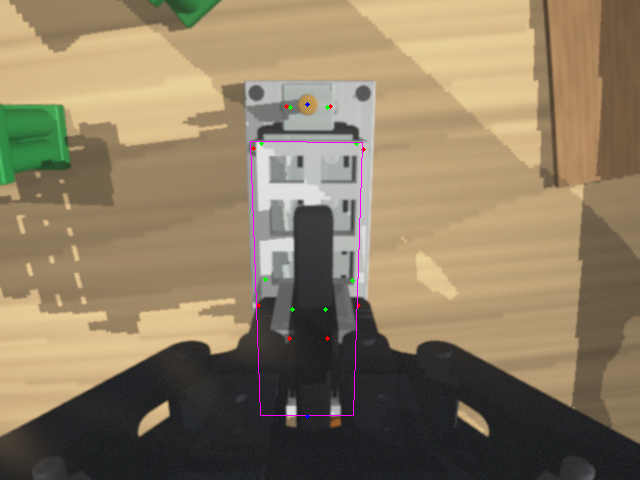

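Emit:
{"fn": "step_arm", "kwargs": {
  "linear": [
    [-1.8,0.2,2],
    [-1.8,0.2,7],
    [-1.8,0.2,13],
    [-1.8,0.2,19],
    [-1.8,0.2,21],
    [-1.8,0.2,21],
    [-1.8,0.2,21],
    [-1.8,0.2,21]
  ],
  "yaw": [0.002,0.002,0.002,0.002,0.002,0.002,0.002,0.002],
  "gripper": [-1,-1,-1,-1,-1,-1,-1,-1]
}}

```text
clock: 39.4
eef_pos: [475.9, 337.5, 121.0]
tool_rot: [3.141, -0.0, 1.474]
force: [0.3, -0.5, -3.7]
width: 10.5
```

```bash
python3 -c "
from h import *
plan(476.1,337.5,118,1.473);print(ctrl.read_state()['force'])"; python3 chk2.py pics/w37.png 121
```

```text
linear [-0.   0.3  3. ] yaw 0.001 rows>= 0.1 | now [475.9 337.5 121. ] 1.474
[ 0.34051745 -0.54637755 -3.6813732 ]
```

View pics/w37.png

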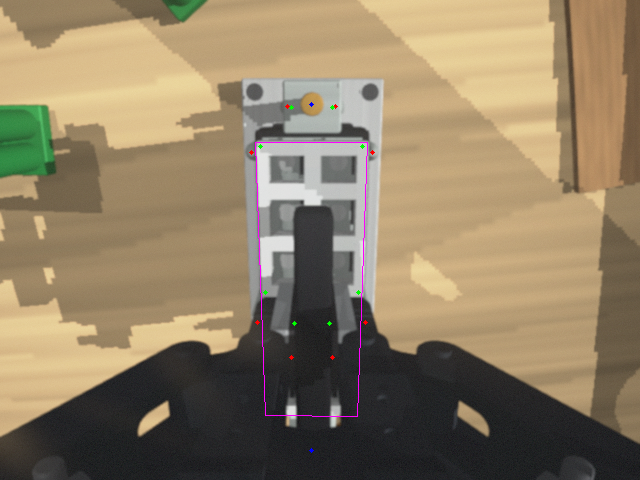

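Well aligned; lower to contact.

Emit:
{"fn": "step_arm", "kwargs": {
  "linear": [
    [-0.3,0.2,0.7],
    [-0.3,0.2,1.4],
    [-0.3,0.2,2.1],
    [-0.3,0.2,2.8],
    [-0.3,0.2,3.3],
    [-0.3,0.2,3.6],
    [-0.3,0.2,3.6],
    [-0.3,0.2,3.6]
  ],
  "yaw": [0.001,0.001,0.001,0.001,0.001,0.001,0.001,0.001],
  "gripper": [-1,-1,-1,-1,-1,-1,-1,-1]
}}

```text
clock: 40.12
eef_pos: [475.9, 337.3, 117.8]
tool_rot: [3.141, -0.0, 1.473]
force: [-1.8, -1.3, 3.4]
width: 10.9
```

Emit:
{"fn": "step_arm", "kwargs": {
  "linear": [
    [0,0,-0.3],
    [0,0,-0.3],
    [0,0,-0.3],
    [0,0,-0.3],
    [0,0,-0.3],
    [0,0,-5],
    [0,0,-25],
    [0,0,-60]
  ],
  "yaw": [0,0,0,0,0,0,0,0],
  "gripper": [-0.8,-0.5,-0.2,0,0,0,0,0]
}}

```text
clock: 40.78
eef_pos: [473.6, 335.8, 175.1]
tool_rot: [-3.136, 0.005, 1.473]
force: [0.8, 0.3, -0.1]
width: 43.0
```

Emit:
{"fn": "step_arm", "kwargs": {
  "linear": [
    [0,0,-35],
    [0,0,-60],
    [0,0,-60],
    [0,0,-60],
    [0,0,-60],
    [0,0,-60]
  ],
  "yaw": [0,0,0,0,0,0],
  "gripper": [0,0,0,0,0,0]
}}

```text
clock: 41.28
eef_pos: [474.9, 336.7, 236.1]
tool_rot: [-3.14, 0.002, 1.473]
force: [-0.3, 0.5, 0.5]
width: 42.8
```

```bash
python3 chk2.py pics/w38.png 118; python3 -c "
from h import *
print(ctrl.read_state()['force'])
d=cams.get_image('side');u,v=proj(d,[[476,337,60]])[0].astype(int)
cv2.imwrite('pics/s38.png',cv2.resize(d['frame'][v-80:v+70,u-90:u+90,::-1],None,fx=4,fy=4))
d=cams.get_image('top');cv2.imwrite('pics/t38.png',d['frame'][:,:,::-1])
d=cams.get_image('wrist')
for n,b in(('hold_down',[(147,156),(113,122)]),('upper_collector',[(106,116)])):
  for r in cams.regions_of('wrist',n):
    P,_=cloud(d,r['pixels'])
    for lo,hi in b:
      A=P[(P[:,2]>lo)&(P[:,2]<hi)]
      if len(A)>30: print(n,r['conf'],lo,rect(A))
"
```

```text
[ 0.62913437  0.89411885 -0.75810029]
upper_collector 0.74 106 (array([476., 338.]), -0.0966, 159.7, 43.5)
```

View pics/w38.png

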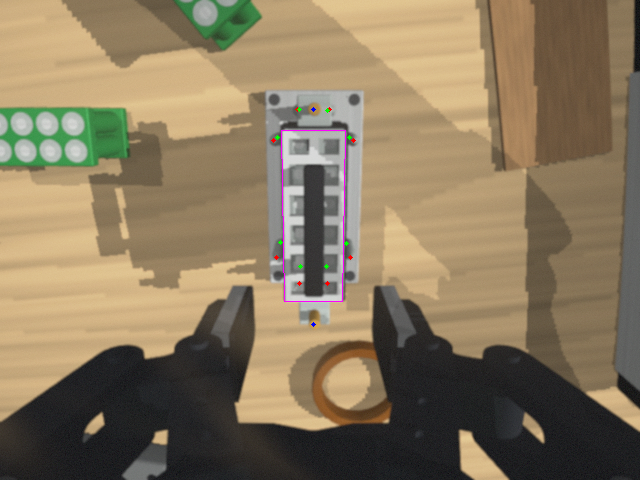

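View pics/s38.png

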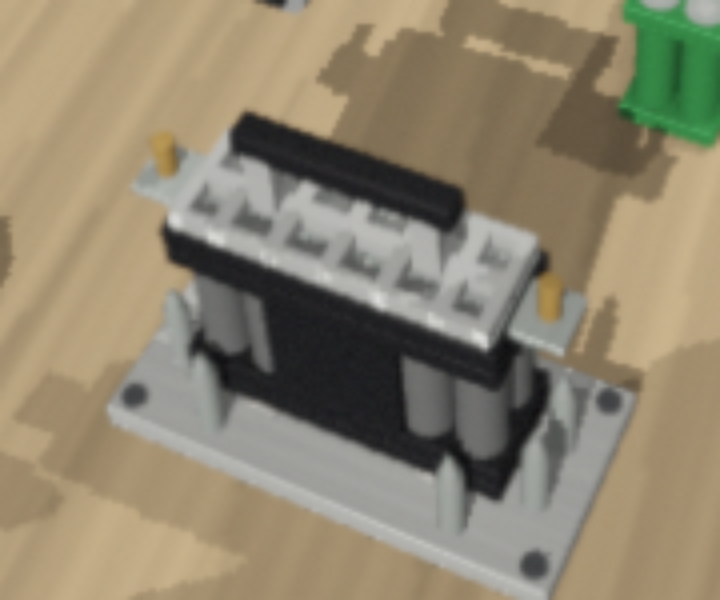

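View pics/t38.png

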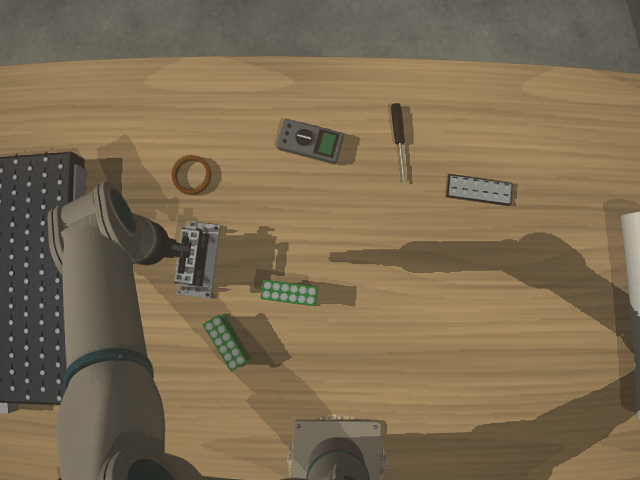

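```bash
python3 -c "
from cell import ctrl
print(ctrl.finish_job())"
```

```text
the job is handed in; nothing more can be done
None
```

The battery module is built up in the nest in the order asked, each piece released before I fetched the next, and the job was handed in at about 42 s of the 122 s.

**Pieces used:** I took the smaller plain collector plate (124 x 44 mm) rather than the 160 x 60 mm one, and the black cell block. The two green blocks stayed where they were.

**Final checks:**
- **Alignment:** Wrist-camera overlays showed each piece within about 1 mm of the nest's axes. The stud collector measured at (476.0, 338.0) mm, yaw -0.097, against the nest at (476.2, 337.7) mm, yaw -0.098.
- **Hold-down frame:** It lies flat between the studs in the side and wrist pictures. Its final numeric fit returned nothing, so its position rests on those pictures and the overlay.
- **Bystanders:** The multimeter, screwdriver and tape roll look unmoved in the last top picture.
- **Robot:** The gripper was clear of everything and reading no contact force.

**What went wrong or disagreed:**
- **First grasp missed:** The fingertips stood about 40 mm higher than the stated tool geometry and the reported TCP height imply. The first grasp of the plain plate therefore closed over its top and shifted it about 5 mm, at about 10 N. I reopened, measured again and grasped it properly, then used the observed tip height for the rest.
- **Seating force:** The cell block was pressed down with about 17 N as it seated, and I backed off before letting go.
- **Camera disagreement:** The top and wrist cameras differed by about 2 to 3 mm. I used the wrist camera throughout.

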